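# Take down the drained lapidary stones and put each in its holder

## Robot

A 6-joint arm with a two-finger parallel gripper is mounted at the origin on the work surface. World frame = base frame: x ahead of the robot, y to its left, z up, the work surface at z = 0. Lengths are in m, angles in rad, forces in N, time in s.
With the tool pointing down it reaches from about 0.375 to 0.975 m from the base axis. Payload 3.8 kg.
Tool frame: the origin (TCP) lies midway between the tips of the shut fingers; the grasp point (between the pads) lies 19 mm behind it; z points along the fingers, y is the direction in which the jaws open and shut (so a half turn about z gives the same grasp; the last joint's range is limited). The gripper opens to 85 mm and grips with 20 to 120 N. Pads are 22 mm wide; open, the fingers measure 114 mm over their backs; the gripper's body (76 mm by 85 mm) begins 54 mm behind the grasp point. The pads swing forward as they close: fully open they stand 13 mm farther back than shut.
Start: joints at [1.251, 0.264, 1.604, -0, 1.274, -0.037], TCP at [0.188, 0.648, 0.231] pointing down, gripper open.
Joint ranges: [-2.63, 2.63], [-0.94, 2.18], [0.31, 2.57], [-1.31, 4.45], [0, 2.66], [-2.55, 2.55]. Speed limits (rad/s): [2.57, 2.57, 3.14, 3.14, 3.14, 3.14].

## Interface

Orientations are given as a rotation vector (axis times angle).
In Python, from workcell import readout, read_camera, camera_params, bot gives the robot as it stands.
- The arm moves only by the tool apply_moves, never from a script. Its argument "plan" is a list that holds one entry, the list of rows, each a list of 7 numbers: the shift along the tool's x, y, z each as a share of 1000 mm, from -1 to 1, then the turn, a rotation vector about the tool's x, y, z each as a share of pi rad, from -1 to 1, then the gripper command: -1 is fully open, 1 is shut, values between are in proportion. A call has exactly 8 rows; each row is the pose to reach, as a shift and turn from the pose commanded when the call began, along the tool's axes at that moment, turning the shorter way round; what a row does not reach only later rows make up. A row lasts 1/12 s, in which the tool goes at most 41.7 mm and 7.16 degrees, less where a joint would pass 70% of its speed; a pose out of reach is approached as far as the arm can. A call with a number of a shift or a turn outside -1 to 1 is refused whole. A call with a gripper value outside its range is refused whole. The fingers move at their own pace and stop on an object; "force" is the grip in N (left out, the last holds). Time passes only in rows, so rows that repeat a pose let the fingers close, or fill a call up. It gives the time, the measured TCP pose, the force and the opening at its end, in the units of the state.
- readout.read_state(): the state, without advancing time (a new reading comes with each control period).
- read_camera(name): name is "scene" or "top"; returns the picture (400x640x3 uint8, red, green, blue); there is no depth.
- camera_params(name): a dict with "fovy" (degrees; the focal length in pixels is half the picture's height over the tangent of half this angle, whatever the lens; pixels are square), "cx", "cy" (the principal point, pixels), "rvec" (rotation vector, rad) and "tvec" (3), from world to camera coordinates, as OpenCV has them. Camera axes: x right, y down, z forward; pixel columns grow to the right and rows downward; lengths in m; the calibration is good to about 2 mm. A picture is of the moment at which its call begins. camera_params takes no time and is no camera call.
- bot.finish_job(): hands the job in, once; it reports no verdict.
The state is a dict: "time": time; "q": joint angles; "joint_vel": joint speeds; "joint_torque": joint torques, N m; "tool_pos": TCP position; "tcp_rot": TCP orientation; "wrist_force": force on the tool from outside, world axes, zero at the start; "torque": the same for the moment, N m; "width": opening from 0.0 (shut) to 1.0 (fully open).
Only numpy, scipy, OpenCV 4.12 (cv2) and the standard library are available. Lean on these libraries where they do the work, as an engineer would, in place of code of your own. Each camera call takes 0.05 s, during which the arm holds its last target.

## Task

The gem cutter's five abrasive stones have been rinsed and stacked crosswise on the draining rack. Take the stack down from the top and lay each stone flat in its own wooden holder, the one made for its shape and length, centred between the two end cleats and lined up with the board. The stones chip easily: do not let any of them tip over or fall, and lower each one all the way down before letting go.

Things in the scene. Friction and masses are not known exactly. Their poses are not given: they have to be found in the camera images.
- stone_long: Loose abrasive stone, light grey top, dark lower half: long rectangular bar 150 x 50 mm, about 0.43 kg, 25 mm thick. Origin: centre of its underside; x along its length, y across. Starts as one of two parallel bottom stones 96 mm apart (centres), underside 15 mm above the bench on a low slatted grey rack 170 x 164 mm, x roughly away from the robot.
- stone_block: Loose abrasive stone, light grey top, dark lower half: short, broad rectangular block 110 x 60 mm, about 0.38 kg, 25 mm thick. Origin: centre of its underside; x along its length, y across. Starts as one of two parallel bottom stones 96 mm apart (centres), underside 15 mm above the bench on a low slatted grey rack 170 x 164 mm, x roughly away from the robot.
- stone_stick: Loose abrasive stone, light grey top, dark lower half: slim rectangular stick 140 x 30 mm, about 0.24 kg, 25 mm thick. Origin: centre of its underside; x along its length, y across. Starts as one of two parallel middle stones 70 mm apart (centres), crosswise over both bottom stones, underside 40 mm above the bench.
- stone_oval: Loose abrasive stone, light grey top, dark lower half: bar with half-round ends 120 x 40 mm, about 0.25 kg, 25 mm thick. Origin: centre of its underside; x along its length, y across. Starts as one of two parallel middle stones 70 mm apart (centres), crosswise over both bottom stones, underside 40 mm above the bench.
- stone_round: Abrasive stone, dark lower half, light grey upper half, loose: a round disc 64 mm in diameter, 25 mm thick, about 0.19 kg. Origin: centre of its underside. At the start it is the top of the stack, bridging the two middle-layer stones, its underside 65 mm above the bench.
- holder_long: Wooden holder of the long bar: the longest holder, a rectangular board 192 x 64 mm, 12 mm thick (the stone lies on its top face); two end cleats stand 10 mm above it across x, the gap between the cleats is 166 mm; long sides open for fingers. Origin: centre of its underside on the bench; x from cleat to cleat. All five holders are fixed, x within 0.2 rad of straight away from the robot.
- holder_block: Wooden holder of the short block: the broadest rectangular board, 152 x 74 mm, 12 mm thick (the stone lies on its top face); two end cleats stand 10 mm above it across x, the gap between the cleats is 126 mm; long sides open for fingers. Origin: centre of its underside on the bench; x from cleat to cleat.
- holder_stick: Wooden holder of the slim stick: the narrowest rectangular board, 182 x 44 mm, 12 mm thick (the stone lies on its top face); two end cleats stand 10 mm above it across x, the gap between the cleats is 156 mm; long sides open for fingers. Origin: centre of its underside on the bench; x from cleat to cleat.
- holder_oval: Wooden holder of the round-ended bar: a board with half-round ends, 184 x 54 mm, 12 mm thick (the stone lies on its top face); two end cleats stand 10 mm above it across x, the cleats are 36 mm wide and the gap between them is 136 mm; long sides open for fingers. Origin: centre of its underside on the bench; x from cleat to cleat.
- holder_round: Wooden holder of the round disc: a round board 112 mm in diameter, 12 mm thick (the stone lies on its top face); two end cleats stand 10 mm above it across x, the cleats are 40 mm wide and the gap between them is 80 mm; long sides open for fingers. Origin: centre of its underside on the bench; x from cleat to cleat.
Not all that is in view belongs to the job. Leave any red look-alike of the stone_stick alone.

How it is judged:
At the end, for the whole second after the job is handed in: Each of the five stones lies flat and still on the board of its own holder, between the cleats (tilt under 0.08 rad), its centre within 12 mm of the holder's centre along and across it, the four long stones lined up with their holders within 0.17 rad (x of stone_long in the frame of holder_long between -0.012 and 0.012 m and y of stone_long in the frame of holder_long between -0.012 and 0.012 m and z of stone_long in the frame of holder_long between 0.008 and 0.016 m and angle between each of stone_long, stone_block, stone_stick, stone_oval, stone_round's own z axis and vertical below 0.08 rad and linear speed of each of stone_long, stone_block, stone_stick, stone_oval, stone_round below 0.02 m/s and angle between the x axis of stone_long and the x axis of holder_long, either way round below 0.17 rad and x of stone_block in the frame of holder_block between -0.012 and 0.012 m and y of stone_block in the frame of holder_block between -0.012 and 0.012 m and z of stone_block in the frame of holder_block between 0.008 and 0.016 m and angle between the x axis of stone_block and the x axis of holder_block, either way round below 0.17 rad and x of stone_stick in the frame of holder_stick between -0.012 and 0.012 m and y of stone_stick in the frame of holder_stick between -0.012 and 0.012 m and z of stone_stick in the frame of holder_stick between 0.008 and 0.016 m and angle between the x axis of stone_stick and the x axis of holder_stick, either way round below 0.17 rad and x of stone_oval in the frame of holder_oval between -0.012 and 0.012 m and y of stone_oval in the frame of holder_oval between -0.012 and 0.012 m and z of stone_oval in the frame of holder_oval between 0.008 and 0.016 m and angle between the x axis of stone_oval and the x axis of holder_oval, either way round below 0.17 rad and x of stone_round in the frame of holder_round between -0.012 and 0.012 m and y of stone_round in the frame of holder_round between -0.012 and 0.012 m and z of stone_round in the frame of holder_round between 0.008 and 0.016 m); the robot touches nothing.
It fails at once if a stone tips over or tumbles (tilts more than 0.5 rad) (angle between any of stone_long, stone_block, stone_stick, stone_oval, stone_round's own z axis and vertical above 0.5 rad).
It fails at once if a stone is dropped or knocked down: it moves faster than 0.4 m/s (a free fall of 8 mm) while the fingers do not touch it ((contact force between stone_long and the fingers below 0.05 N and linear speed of stone_long above 0.4 m/s) or (contact force between stone_block and the fingers below 0.05 N and linear speed of stone_block above 0.4 m/s) or (contact force between stone_stick and the fingers below 0.05 N and linear speed of stone_stick above 0.4 m/s) or (contact force between stone_oval and the fingers below 0.05 N and linear speed of stone_oval above 0.4 m/s) or (contact force between stone_round and the fingers below 0.05 N and linear speed of stone_round above 0.4 m/s)).
It also fails if it takes over 141 s, if anything falls off the work surface, if the arm or the gripper's body presses on something with over 40 N, if the wrist force passes 120 N, or if a joint passes its speed limit or range.

## Working session

There is one attempt and no reset: what is moved stays moved. The work goes in short steps, Python scripts to look and compute and a tool call to move; the robot and the scene stay as the last step left them, time stands still between calls to the robot, and variables do not carry over. Pictures are saved under pics/ and viewed, and the job is handed in when it is done.

Besides the shell and the picture viewer there is one more tool, called after ">>>" by a JSON object that holds its "name" and its "arguments", one argument or row to a line. apply_moves: Moves the arm, as the interface text tells. Shift numbers are shares of 1000 mm and turn numbers shares of pi rad, none past 1 either way. Its arguments: {"type":"object","properties":{"plan":{"type":"array","items":{"type":"array","items":{"type":"array","items":{"type":"number","minimum":-1,"maximum":1}}}},"force":{"type":"number"}},"required":["plan"]}

```bash
ls; mkdir -p pics; python3 - <<'E'
from workcell import readout, read_camera, camera_params, bot
import cv2
for n in("scene","top"):
    cv2.imwrite(f"pics/{n}0.png",read_camera(n)[:,:,::-1]); print(camera_params(n))
print(readout.read_state())
E
```

```text
pics
{'fovy': 50.301802725024885, 'cx': 328.51352030278747, 'cy': 198.81196340606343, 'rvec': array([ 1.76795235,  1.8102956 , -0.71340831]), 'tvec': array([-0.00546862, -0.30347708,  1.42647967])}
{'fovy': 42.13981068086758, 'cx': 316.325734205418, 'cy': 201.3977078906349, 'rvec': array([ 2.13336296, -2.14358644,  0.19262458]), 'tvec': array([0.00555119, 0.48536543, 1.3775104 ])}
{'time': 0.1, 'q': array([ 1.25111523e+00,  2.64678951e-01,  1.60526892e+00,  4.90952148e-06,
        1.27369018e+00, -3.68713811e-02]), 'joint_vel': array([ 7.00128091e-04, -1.46823323e-03, -2.76166270e-03,  2.17475832e-03,
        6.07890788e-05,  2.67339269e-04]), 'joint_torque': array([-2.61789837e-04, -5.16716623e+01, -3.68580365e+01, -9.77009654e-05,
        6.43188570e-03, -1.76946253e-05]), 'tool_pos': array([0.18813246, 0.64755301, 0.23006875]), 'tcp_rot': array([-0.44270775, -3.10987079,  0.00316031]), 'wrist_force': array([ 0.09921946, -0.05608792, -0.1621139 ]), 'torque': array([-0.02964291, -0.04685302, -0.02623744]), 'width': 0.9981181335740902}
```

View pics/scene0.png

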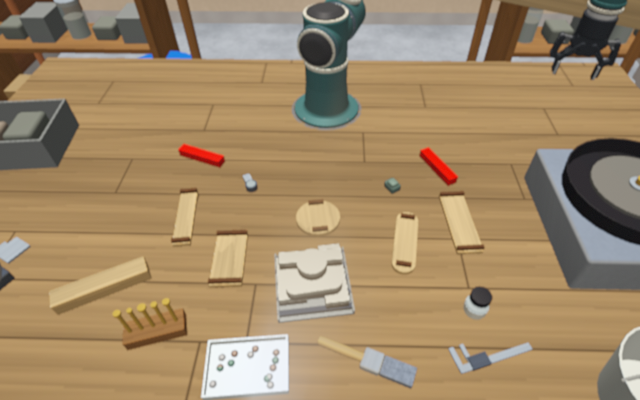

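View pics/top0.png

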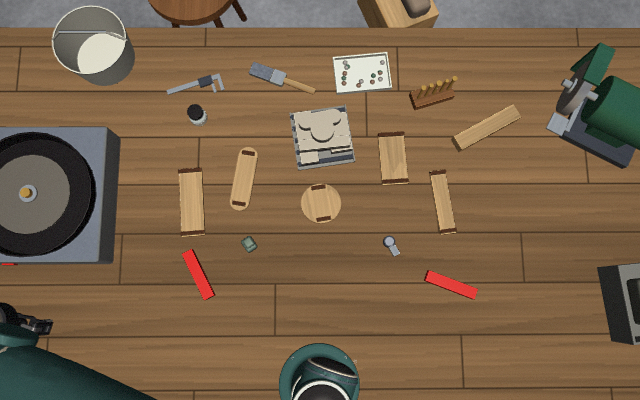

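Scene: the stack is at about (314,280), and the round holder at (318,216) is in front of it. In the top view the stack is at (322,137). The holders are long (191,201), oval (244,178), round (321,203), block (393,158) and stick (443,201). The two red sticks at (198,274) and (450,284) are look-alikes, so I'll leave them. Next I'll enlarge the view.

```bash
cat > h.py <<'E'
import numpy as np, cv2
from workcell import readout, read_camera, camera_params, bot
class Cam:
    def __init__(s,n):
        p=camera_params(n); s.f=200/np.tan(np.radians(p['fovy'])/2); s.cx,s.cy=p['cx'],p['cy']
        s.R=cv2.Rodrigues(np.array(p['rvec']))[0]; s.t=np.array(p['tvec']); s.C=-s.R.T@s.t
    def plane(s,uv,z):
        uv=np.atleast_2d(uv).astype(float)
        d=np.c_[(uv[:,0]-s.cx)/s.f,(uv[:,1]-s.cy)/s.f,np.ones(len(uv))]@s.R
        k=(z-s.C[2])/d[:,2]; return (s.C+d*k[:,None])[:,:2]
    def proj(s,P):
        c=np.atleast_2d(P)@s.R.T+s.t; return np.c_[c[:,0]/c[:,2]*s.f+s.cx,c[:,1]/c[:,2]*s.f+s.cy]
E
python3 - <<'E'
from h import *
for n in("scene","top"): print(n,Cam(n).C, Cam(n).f)
t=cv2.imread("pics/top0.png"); s=cv2.imread("pics/scene0.png")
a=cv2.resize(t[95:175,275:370],None,fx=8,fy=7,interpolation=cv2.INTER_CUBIC)
cv2.imwrite("pics/c_top.png",cv2.resize(t[95:175,280:370],None,fx=7,fy=7,interpolation=cv2.INTER_CUBIC))
cv2.imwrite("pics/c_scene.png",cv2.resize(s[235:325,265:365],None,fx=6,fy=6,interpolation=cv2.INTER_CUBIC))
cv2.imwrite("pics/c_hold.png",cv2.resize(t[120:250,165:465],None,fx=2.6,fy=2.6,interpolation=cv2.INTER_CUBIC))
E
```

```text
scene [1.19133771 0.03866764 0.84035217] 425.9687424982679
top [0.24748619 0.01958396 1.43927495] 519.1238065858905
```

View pics/c_top.png

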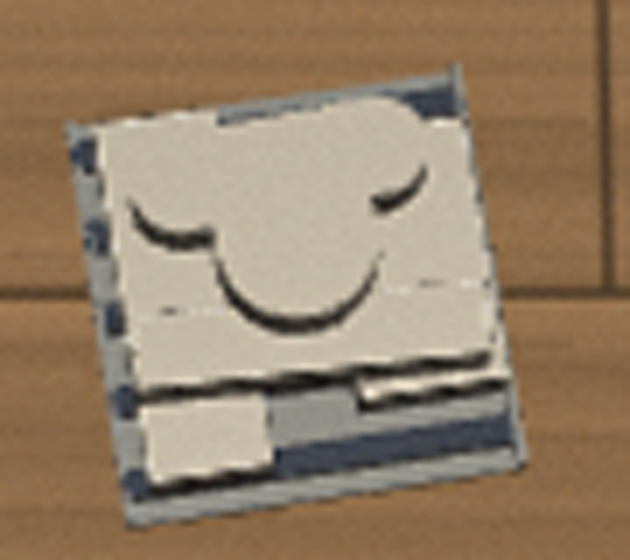

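View pics/c_scene.png

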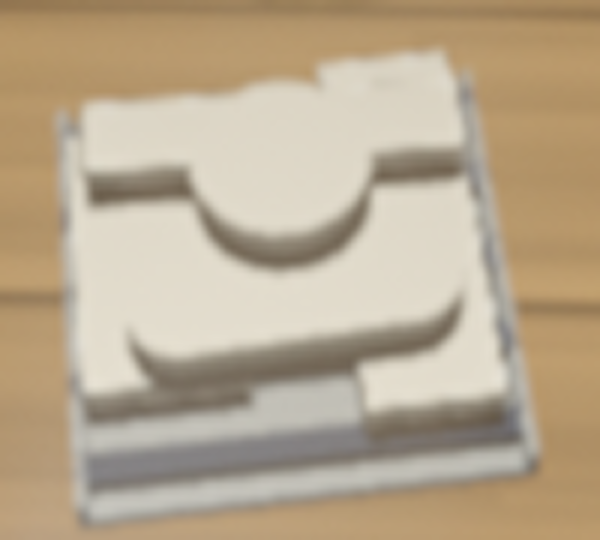

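View pics/c_hold.png

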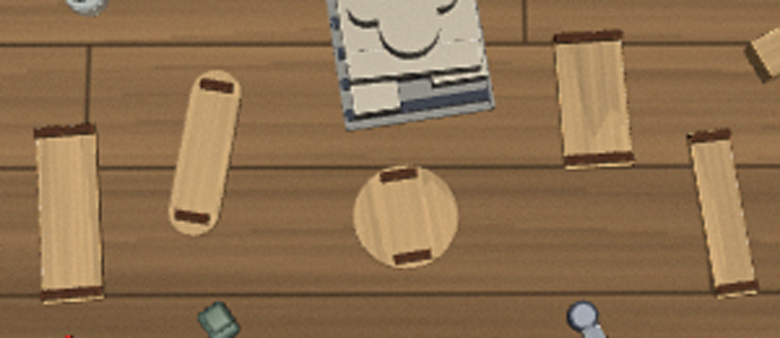

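```bash
python3 - <<'E'
from h import *
T=Cam("top");S=Cam("scene")
t=cv2.imread("pics/top0.png").astype(int)
hsv=cv2.cvtColor(t.astype(np.uint8),cv2.COLOR_BGR2HSV)
g={'long':(191,201),'oval':(244,178),'round':(321,203),'block':(393,158),'stick':(443,201)}
for p in [(190,235),(190,170),(190,200),(150,200),(322,188)]: print(p,t[p[1],p[0]],hsv[p[1],p[0]])
m=((t[:,:,2]<115)&(t[:,:,2]>55)&(t[:,:,2]-t[:,:,0]>30)&(t[:,:,2]-t[:,:,1]>25)).astype(np.uint8)
n,l,st,c=cv2.connectedComponentsWithStats(m)
cs=[(c[i],st[i][4]) for i in range(1,n) if st[i][4]>12]
for k,(u,v) in g.items():
    q=[(np.round(a,1),b) for a,b in cs if abs(a[0]-u)<25 and abs(a[1]-v)<42]
    print(k,q)
    if len(q)==2:
        w=T.plane([q[0][0],q[1][0]],.021); d=w[0]-w[1]
        if d[0]<0:d=-d
        print('   c',w.mean(0).round(4),'yaw',np.arctan2(d[1],d[0]).round(3),'dist',np.linalg.norm(d).round(4))
def circ(P,r):
    from scipy.optimize import least_squares
    P=np.array(P);s=least_squares(lambda c:np.hypot(*(P-c).T)-r,P.mean(0)+[0.01,0]);return s.x,s.fun
a=np.array([(218,255),(235,295),(295,320),(355,298),(378,258)])/7+[280,95]-.5+.07
print(circ(T.plane(a,.09),.032))
b=np.array([(190,180),(200,205),(235,232),(280,240),(325,230),(360,205),(373,165)])/6+[265,235]-.5+.08
print(circ(S.plane(b,.09),.032))
rk=np.array([(70,128),(458,68),(522,465),(132,522)])/7+[280,95]-.5
r=T.plane(rk,.015);print(r.round(3),r.mean(0)); d=r[0]-r[3];print(np.arctan2(d[1],d[0]));d=r[1]-r[2];print(np.arctan2(d[1],d[0]))
E
```

```text
(190, 235) [116 166 200] [ 18 107 200]
(190, 170) [36 51 81] [ 10 142  81]
(190, 200) [112 157 192] [ 17 106 192]
(150, 200) [ 69 103 131] [ 16 121 131]
(322, 188) [52 74 92] [ 17 111  92]
long [(array([189. , 169.5]), np.int32(74)), (array([191.4, 232.1]), np.int32(87))]
   c [0.4927 0.3518] yaw 0.073 dist 0.1761
oval [(array([247.9, 152.2]), np.int32(41)), (array([238.5, 202.9]), np.int32(44))]
   c [0.5577 0.2065] yaw -0.162 dist 0.1464
round [(array([317.7, 186.6]), np.int32(42)), (array([323.1, 218.2]), np.int32(45))]
   c [ 0.4862 -0.0082] yaw 0.16 dist 0.09
block [(array([390.9, 133.3]), np.int32(89)), (array([395.2, 180.3]), np.int32(83))]
   c [ 0.6159 -0.2139] yaw 0.058 dist 0.1366
stick [(array([437.7, 171.6]), np.int32(52)), (array([449. , 229.9]), np.int32(52))]
   c [ 0.49 -0.35] yaw 0.144 dist 0.1662
(array([ 0.67563601, -0.01285929]), array([-0.00073782,  0.00061079, -0.00014121, -0.00011694, -0.00020107]))
(array([ 0.67890117, -0.01319719]), array([ 4.30234820e-04,  5.79715041e-04, -2.82977407e-05, -5.55347953e-04,
       -2.86896093e-04,  8.09514326e-04,  3.64682747e-04]))
[[ 0.748  0.078]
 [ 0.773 -0.081]
 [ 0.605 -0.104]
 [ 0.582  0.053]] [ 0.67703784 -0.01350227]
0.15229107037956507
0.1381107722286039
```

```bash
cat >> h.py <<'E'
from scipy.spatial.transform import Rotation as Ro
def go(x,y,z,psi,note=""):
    s=readout.read_state(); R=Ro.from_rotvec(s['tcp_rot']); p=np.array(s['tool_pos'])
    yt=np.array([-np.sin(psi),np.cos(psi),0]); zt=np.array([0,0,-1.]); xt=np.cross(yt,zt)
    G=Ro.from_matrix(np.c_[xt,yt,zt]); d=R.inv().apply(np.array([x,y,z])-p); r=(R.inv()*G).as_rotvec()
    print(note,'t',round(s['time'],2),'pos',p.round(4),'psi',np.arctan2(-R.as_matrix()[0,1],R.as_matrix()[1,1]).round(3),'w',round(s['width'],3),'F',np.round(s['wrist_force'],1),'q',np.round(s['q'],2))
    print('  shift',(d).round(4),'turn/pi',(r/np.pi).round(4), 'deg',np.degrees(np.linalg.norm(r)).round(1))
E
python3 - <<'E'
from h import *
go(.677,-.013,.17,.15)
E
```

```text
t 0.1 pos [0.1881 0.6476 0.2301] psi -0.283 w 0.998 F [ 0.1 -0.1 -0.2] q [ 1.25  0.26  1.61  0.    1.27 -0.04]
  shift [-0.6538 -0.4978  0.061 ] turn/pi [-0.0006 -0.0002 -0.1378] deg 24.8
```

>>> {"name": "apply_moves", "arguments": {
  "plan": [
    [[-0.03, -0.023, 0, 0, 0, -0.01, -1], [-0.06, -0.046, 0, 0, 0, -0.02, -1], [-0.09, -0.069, 0, 0, 0, -0.03, -1], [-0.12, -0.092, 0, 0, 0, -0.04, -1], [-0.15, -0.115, 0, 0, 0, -0.05, -1], [-0.18, -0.137, 0, 0, 0, -0.06, -1], [-0.21, -0.16, 0, 0, 0, -0.07, -1], [-0.24, -0.183, 0, 0, 0, -0.08, -1]]
  ],
  "force": 50
}}

```text
time: 0.77
tool_pos: [0.3682, 0.4037, 0.2308]
tcp_rot: [-0.046, -3.141, 0.001]
wrist_force: [0.5, -1.3, 0.1]
width: 0.996
```

>>> {"name": "apply_moves", "arguments": {
  "plan": [
    [[-0.03, -0.023, 0, 0, 0, -0.01, -1], [-0.06, -0.046, 0, 0, 0, -0.02, -1], [-0.09, -0.069, 0, 0, 0, -0.03, -1], [-0.12, -0.092, 0, 0, 0, -0.04, -1], [-0.15, -0.115, 0, 0, 0, -0.05, -1], [-0.18, -0.137, 0, 0, 0, -0.058, -1], [-0.21, -0.16, 0, 0, 0, -0.058, -1], [-0.24, -0.183, 0, 0, 0, -0.058, -1]]
  ]
}}

```text
time: 1.43
tool_pos: [0.6027, 0.2135, 0.2307]
tcp_rot: [0.236, -3.132, 0.0]
wrist_force: [0.0, -0.4, -0.4]
width: 1.003
```

```bash
python3 - <<'E'
from h import *
go(.677,-.013,.17,.15)
E
```

```text
t 1.43 pos [0.6027 0.2135 0.2307] psi 0.151 w 1.003 F [ 0.  -0.4 -0.4] q [ 0.3   0.2   1.68  0.    1.26 -1.42]
  shift [-0.0395 -0.235   0.0606] turn/pi [-0.     -0.0003  0.0002] deg 0.1
```

>>> {"name": "apply_moves", "arguments": {
  "plan": [
    [[-0.006, -0.035, 0.01, 0, 0, 0, -1], [-0.012, -0.07, 0.02, 0, 0, 0, -1], [-0.018, -0.105, 0.03, 0, 0, 0, -1], [-0.024, -0.14, 0.04, 0, 0, 0, -1], [-0.03, -0.175, 0.05, 0, 0, 0, -1], [-0.035, -0.205, 0.055, 0, 0, 0, -1], [-0.038, -0.225, 0.06, 0, 0, 0, -1], [-0.0395, -0.235, 0.06, 0, 0, 0, -1]]
  ]
}}

```text
time: 2.1
tool_pos: [0.6755, -0.0144, 0.1689]
tcp_rot: [0.232, -3.13, 0.001]
wrist_force: [-1.4, -0.4, -1.0]
width: 1.002
```

```bash
python3 - <<'E'
from h import *
s=read_camera("scene")[:,:,::-1]; cv2.imwrite("pics/s1.png",cv2.resize(s[130:330,220:420],None,fx=3,fy=3,interpolation=cv2.INTER_CUBIC))
go(.677,-.013,.062,.15)
E
```

```text
t 2.15 pos [ 0.6762 -0.0149  0.1698] psi 0.148 w 1.001 F [ 0.5 -0.4  0.3] q [-0.06  0.31  1.66 -0.    1.17 -1.78]
  shift [-0.0014  0.0019  0.1078] turn/pi [-0.0003 -0.0007 -0.0007] deg 0.2
```

View pics/s1.png

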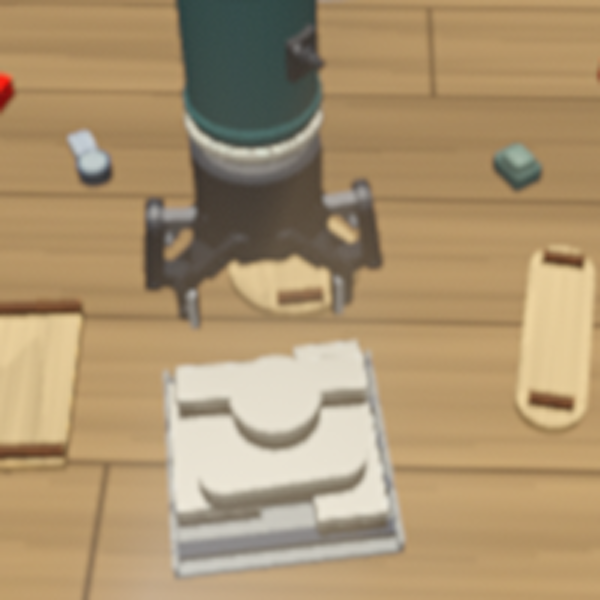

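>>> {"name": "apply_moves", "arguments": {
  "plan": [
    [[0, 0, 0.02, 0, 0, 0, -1], [-0.001, 0.001, 0.04, 0, 0, 0, -1], [-0.001, 0.001, 0.06, 0, 0, 0, -1], [-0.001, 0.002, 0.08, 0, 0, 0, -1], [-0.001, 0.002, 0.095, 0, 0, 0, -1], [-0.001, 0.002, 0.105, 0, 0, 0, -1], [-0.001, 0.002, 0.108, 0, 0, 0, -1], [-0.001, 0.002, 0.108, 0, 0, 0, -1]]
  ]
}}

```text
time: 2.82
tool_pos: [0.6763, -0.0087, 0.0625]
tcp_rot: [0.237, -3.131, -0.001]
wrist_force: [0.4, -0.7, 1.3]
width: 1.001
```

>>> {"name": "apply_moves", "arguments": {
  "plan": [
    [[0, 0, 0, 0, 0, 0, -0.6], [0, 0, 0, 0, 0, 0, -0.5], [0, 0, 0, 0, 0, 0, -0.4], [0, 0, 0, 0, 0, 0, -0.2], [0, 0, 0, 0, 0, 0, 0], [0, 0, 0, 0, 0, 0, 0.2], [0, 0, 0, 0, 0, 0, 1], [0, 0, 0, 0, 0, 0, 1]]
  ]
}}

```text
time: 3.48
tool_pos: [0.6786, -0.0094, 0.0656]
tcp_rot: [-0.236, 3.129, -0.001]
wrist_force: [0.3, 0.1, 6.2]
width: 0.727
```

```bash
python3 - <<'E'
from h import *
go(.677,-.013,.2,.15)
E
```

```text
t 3.48 pos [ 0.6786 -0.0094  0.0656] psi 0.151 w 0.727 F [0.3 0.1 6.2] q [-0.05  0.41  1.74  0.    0.99 -1.77]
  shift [ 0.0016 -0.0034 -0.1344] turn/pi [-0.0002  0.0012  0.0002] deg 0.2
```

>>> {"name": "apply_moves", "arguments": {
  "plan": [
    [[0, 0, -0.004, 0, 0, 0, 1], [0, 0, -0.01, 0, 0, 0, 1], [0, 0, -0.02, 0, 0, 0, 1], [0, 0, -0.035, 0, 0, 0, 1], [0, 0, -0.05, 0, 0, 0, 1], [0, 0, -0.065, 0, 0, 0, 1], [0, 0, -0.075, 0, 0, 0, 1], [0, 0, -0.08, 0, 0, 0, 1]]
  ]
}}

```text
time: 4.15
tool_pos: [0.6784, -0.0094, 0.1466]
tcp_rot: [-0.236, 3.129, -0.001]
wrist_force: [0.5, 0.4, -1.6]
width: 0.732
```

```bash
python3 - <<'E'
from h import *
s=read_camera("scene")[:,:,::-1]; cv2.imwrite("pics/s2.png",cv2.resize(s[150:330,240:400],None,fx=3.3,fy=3.3,interpolation=cv2.INTER_CUBIC))
go(.4862,-.0082,.14,.16)
E
```

```text
t 4.2 pos [ 0.6785 -0.0093  0.1467] psi 0.151 w 0.728 F [-0.3 -0.7 -0.2] q [-0.05  0.33  1.68 -0.    1.13 -1.77]
  shift [0.19   0.03   0.0059] turn/pi [-0.0003  0.0014 -0.0029] deg 0.6
```

View pics/s2.png

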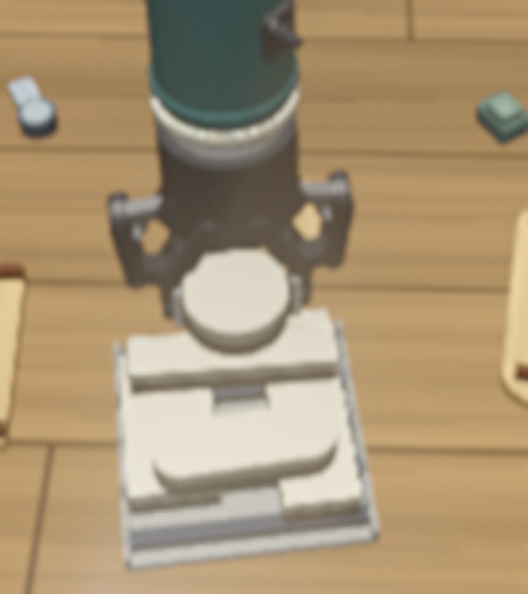

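>>> {"name": "apply_moves", "arguments": {
  "plan": [
    [[0.01, 0.002, 0, 0, 0, 0, 1], [0.035, 0.006, 0, 0, 0, 0, 1], [0.065, 0.01, 0, 0, 0, 0, 1], [0.1, 0.016, 0, 0, 0, -0.001, 1], [0.135, 0.021, 0, 0, 0, -0.002, 1], [0.165, 0.026, 0, 0, 0, -0.003, 1], [0.183, 0.029, 0, 0, 0, -0.003, 1], [0.19, 0.03, 0, 0, 0, -0.003, 1]]
  ]
}}

```text
time: 4.87
tool_pos: [0.4793, -0.0078, 0.1412]
tcp_rot: [0.251, -3.126, -0.001]
wrist_force: [0.1, -0.3, -2.5]
width: 0.731
```

```bash
python3 - <<'E'
from h import *
s=read_camera("scene")[:,:,::-1]; t=read_camera("top")[:,:,::-1]
cv2.imwrite("pics/s3.png",s);cv2.imwrite("pics/t3.png",t)
cv2.imwrite("pics/s3c.png",np.vstack([cv2.resize(s[130:320,240:400],(480,570),interpolation=cv2.INTER_CUBIC)]))
cv2.imwrite("pics/t3c.png",cv2.resize(t[90:250,230:410],None,fx=3.5,fy=3.5,interpolation=cv2.INTER_CUBIC))
go(.4865,-.0075,.04,.16)
E
```

```text
t 4.97 pos [ 0.4825 -0.008   0.1423] psi 0.16 w 0.731 F [-0.6 -0.1 -1. ] q [-0.07 -0.03  2.1  -0.    1.07 -1.8 ]
  shift [-0.0042 -0.0002  0.1023] turn/pi [ 0.0001 -0.0005  0.    ] deg 0.1
```

View pics/s3c.png

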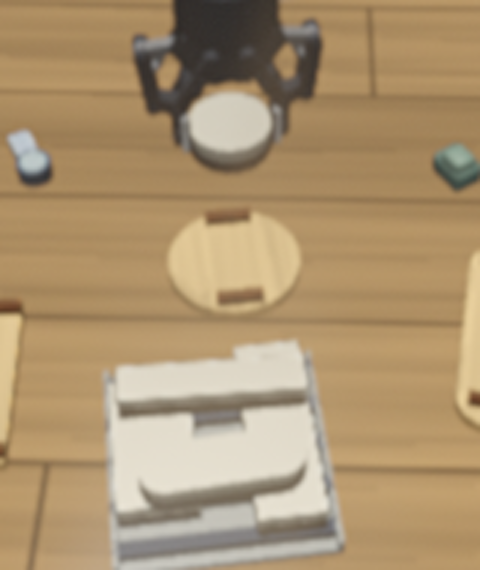

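View pics/t3c.png

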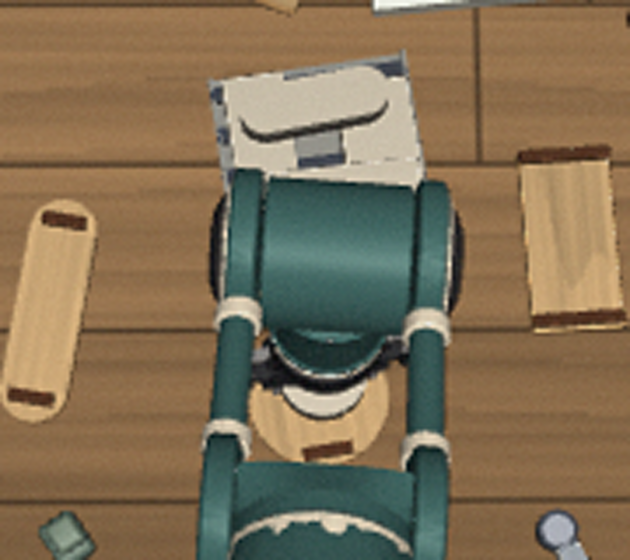

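```bash
python3 - <<'E'
from h import *
S=Cam("scene")
print('disc c',S.plane([(317,170.6)],.1665), 'edges',S.plane([(240+189/3,170),(240+273/3,171)],.1665))
t=cv2.imread("pics/s3.png").astype(int)
g={'long':(461,222),'oval':(405,241),'round':(318,216),'block':(229,257),'stick':(185,216)}
m=((t[:,:,2]<135)&(t[:,:,2]>45)&(t[:,:,2]-t[:,:,0]>35)&(t[:,:,2]-t[:,:,1]>27)).astype(np.uint8)
n,l,st,c=cv2.connectedComponentsWithStats(m)
cs=[(c[i],st[i][4]) for i in range(1,n) if st[i][4]>8]
for k,(u,v) in g.items():
    q=[(np.round(a,1),b) for a,b in cs if abs(a[0]-u)<28 and abs(a[1]-v)<36]
    print(k,q)
    if len(q)>=2:
        w=S.plane([q[0][0],q[-1][0]],.018); d=w[0]-w[1]
        if d[0]<0:d=-d
        print('   c',w.mean(0).round(4),'yaw',np.arctan2(d[1],d[0]).round(3),'dist',np.linalg.norm(d).round(4))
E
```

```text
disc c [[ 0.47978075 -0.00827717]] edges [[ 0.478458   -0.04057674]
 [ 0.48043399  0.02390688]]
long [(array([451.4, 193.1]), np.int32(75)), (array([470.9, 247.2]), np.int32(75))]
   c [0.4909 0.3507] yaw 0.09 dist 0.1779
oval [(array([407.2, 216. ]), np.int32(28)), (array([403.4, 263.4]), np.int32(41))]
   c [0.5571 0.2056] yaw -0.159 dist 0.146
round [(array([315.2, 202.2]), np.int32(20)), (array([320., 229.]), np.int32(15))]
   c [ 0.4875 -0.0101] yaw 0.178 dist 0.0906
block [(array([230.8, 232.2]), np.int32(98)), (array([223.8, 280.2]), np.int32(108))]
   c [ 0.6151 -0.2162] yaw 0.066 dist 0.1366
stick [(array([188.1, 190.1]), np.int32(43)), (array([180.2, 239.5]), np.int32(49))]
   c [ 0.4892 -0.3505] yaw 0.134 dist 0.1672
```

>>> {"name": "apply_moves", "arguments": {
  "plan": [
    [[-0.002, -0.001, 0.01, 0, 0, 0, 1], [-0.004, -0.002, 0.03, 0, 0, 0, 1], [-0.006, -0.002, 0.05, 0, 0, 0, 1], [-0.0064, -0.002, 0.07, 0, 0, 0, 1], [-0.0064, -0.002, 0.09, 0, 0, 0, 1], [-0.0064, -0.002, 0.1, 0, 0, 0, 1], [-0.0064, -0.002, 0.105, 0, 0, 0, 1], [-0.0064, -0.002, 0.107, 0, 0, 0, 1]]
  ]
}}

```text
time: 5.63
tool_pos: [0.4912, -0.0091, 0.035]
tcp_rot: [0.251, -3.13, -0.0]
wrist_force: [0.4, -0.7, -0.9]
width: 0.733
```

```bash
python3 - <<'E'
from h import *
go(.489,-.009,.0126,.16)
E
```

```text
t 5.63 pos [ 0.4912 -0.0091  0.035 ] psi 0.16 w 0.733 F [ 0.4 -0.7 -0.9] q [-0.07  0.13  2.16  0.    0.85 -1.8 ]
  shift [0.0021 0.0004 0.0224] turn/pi [ 0.0001 -0.0006  0.0001] deg 0.1
```

>>> {"name": "apply_moves", "arguments": {
  "plan": [
    [[0.001, 0, 0.005, 0, 0, 0, 1], [0.002, 0, 0.01, 0, 0, 0, 1], [0.002, 0, 0.015, 0, 0, 0, 1], [0.002, 0, 0.018, 0, 0, 0, 1], [0.002, 0, 0.02, 0, 0, 0, 1], [0.002, 0, 0.0205, 0, 0, 0, 1], [0.002, 0, 0.021, 0, 0, 0, 1], [0.002, 0, 0.021, 0, 0, 0, 1]]
  ]
}}

```text
time: 6.3
tool_pos: [0.4894, -0.0094, 0.0154]
tcp_rot: [-0.251, 3.131, -0.0]
wrist_force: [0.1, 0.7, -2.3]
width: 0.731
```

>>> {"name": "apply_moves", "arguments": {
  "plan": [
    [[0, 0, 0.0005, 0, 0, 0, 1], [0, 0, 0.001, 0, 0, 0, 1], [0, 0, 0.001, 0, 0, 0, 1], [0, 0, 0.0015, 0, 0, 0, 1], [0, 0, 0.002, 0, 0, 0, 1], [0, 0, 0.002, 0, 0, 0, 1], [0, 0, 0.002, 0, 0, 0, 1], [0, 0, 0.002, 0, 0, 0, 1]]
  ]
}}

```text
time: 6.97
tool_pos: [0.4892, -0.0094, 0.0133]
tcp_rot: [0.251, -3.132, -0.0]
wrist_force: [-0.8, 0.4, -1.8]
width: 0.733
```

>>> {"name": "apply_moves", "arguments": {
  "plan": [
    [[0, 0, 0.0005, 0, 0, 0, 1], [0, 0, 0.001, 0, 0, 0, 1], [0, 0, 0.001, 0, 0, 0, 1], [0, 0, 0.0015, 0, 0, 0, 1], [0, 0, 0.0015, 0, 0, 0, 1], [0, 0, 0.0015, 0, 0, 0, 1], [0, 0, 0.0015, 0, 0, 0, 1], [0, 0, 0.0015, 0, 0, 0, 1]]
  ]
}}

```text
time: 7.63
tool_pos: [0.4893, -0.0094, 0.0125]
tcp_rot: [0.251, -3.131, 0.0]
wrist_force: [-2.9, -0.5, 5.4]
width: 0.729
```

>>> {"name": "apply_moves", "arguments": {
  "plan": [
    [[0, 0, 0, 0, 0, 0, 0], [0, 0, 0, 0, 0, 0, -0.5], [0, 0, 0, 0, 0, 0, -0.7], [0, 0, 0, 0, 0, 0, -0.8], [0, 0, 0, 0, 0, 0, -0.9], [0, 0, 0, 0, 0, 0, -1], [0, 0, 0, 0, 0, 0, -1], [0, 0, 0, 0, 0, 0, -1]]
  ]
}}

```text
time: 8.3
tool_pos: [0.4892, -0.0094, 0.0117]
tcp_rot: [0.251, -3.132, 0.0]
wrist_force: [-0.4, -0.4, 0.5]
width: 0.999
```

>>> {"name": "apply_moves", "arguments": {
  "plan": [
    [[0, 0, -0.01, 0, 0, 0, -1], [0, 0, -0.03, 0, 0, 0, -1], [0, 0, -0.06, 0, 0, 0, -1], [0, 0, -0.09, 0, 0, 0, -1], [0, 0, -0.12, 0, 0, 0, -1], [0, 0, -0.15, 0, 0, 0, -1], [0, 0, -0.17, 0, 0, 0, -1], [0, 0, -0.18, 0, 0, 0, -1]]
  ]
}}

```text
time: 8.97
tool_pos: [0.4913, -0.0095, 0.1964]
tcp_rot: [-0.251, 3.125, -0.002]
wrist_force: [-0.2, -0.4, -0.1]
width: 0.999
```

```bash
python3 - <<'E'
from h import *
s=read_camera("scene")[:,:,::-1]
cv2.imwrite("pics/s4.png",s)
cv2.imwrite("pics/s4c.png",cv2.resize(s[180:325,250:380],None,fx=4,fy=4,interpolation=cv2.INTER_CUBIC))
go(.65,-.01,.17,-1.42)
E
```

```text
t 9.02 pos [ 0.4918 -0.0096  0.1969] psi 0.16 w 1.0 F [0.7 0.6 0.7] q [-0.07 -0.07  2.03 -0.    1.17 -1.8 ]
  shift [-0.1559 -0.0256  0.0281] turn/pi [0.0015 0.0023 0.503 ] deg 90.5
```

View pics/s4c.png

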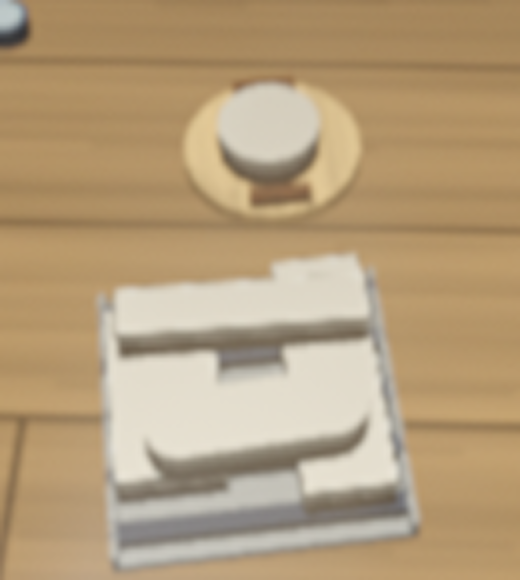

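```bash
python3 - <<'E'
from h import *
S=Cam("scene");T=Cam("top")
f=lambda p:np.array(p)/4+[250,180]-.4
print('disc',S.plane(f([(269,124)]),.037))
k=S.plane(f([(120,337),(368,318),(116,290),(362,272)]),.065); print(k.round(4))
print('stick c',k.mean(0),'len',np.linalg.norm(k[0]-k[1]),'wid',np.linalg.norm(k[0]-k[2]))
d=k[1]-k[0];print('yaw of length',np.arctan2(d[1],d[0])-np.pi/2)
o=S.plane(f([(180,452),(345,430),(250,381),(148,440),(370,408)]),.065);print('oval',o.round(4)); d=o[1]-o[0];print(np.arctan2(d[1],d[0])-np.pi/2)
# top pic t3c: oval & long etc visible
g=lambda p:np.array(p)/3.5+[230,90]-.4
o=T.plane(g([(260,141),(365,122),(255,88),(365,67),(241,118),(388,100)]),.065);print('top oval',o.round(4), o[:4].mean(0),o[4:].mean(0))
# stick from first top pic
h=lambda p:np.array(p)/7+[280,95]-.4
o=T.plane(h([(140,388),(490,355)]),.065);print('top stick near edge',o.round(4)); d=o[0]-o[1];print(np.arctan2(d[1],d[0])-np.pi/2)
E
```

```text
disc [[ 0.48853  -0.011338]]
[[ 0.6686 -0.0839]
 [ 0.6531  0.0509]
 [ 0.6375 -0.0893]
 [ 0.6221  0.0474]]
stick c [ 0.64530698 -0.01873332] len 0.1356140348003036 wid 0.031570934008876554
yaw of length 0.11443054927487029
oval [[ 0.7385 -0.0456]
 [ 0.7236  0.0392]
 [ 0.6949 -0.0118]
 [ 0.7319 -0.0628]
 [ 0.7101  0.0522]]
0.1739545612957043
top oval [[ 0.6809  0.0366]
 [ 0.6962 -0.0461]
 [ 0.7243  0.0405]
 [ 0.7415 -0.0466]
 [ 0.6997  0.0515]
 [ 0.7142 -0.0645]] [ 0.7107296  -0.00392528] [ 0.70696874 -0.00648716]
top stick near edge [[ 0.6238  0.0484]
 [ 0.6367 -0.0885]]
0.09427515253608676
```

>>> {"name": "apply_moves", "arguments": {
  "plan": [
    [[-0.01, -0.001, 0, 0, 0, 0.03, -0.18], [-0.03, -0.004, 0, 0, 0, 0.065, -0.18], [-0.05, -0.007, 0, 0, 0, 0.1, -0.18], [-0.07, -0.01, 0, 0, 0, 0.135, -0.18], [-0.09, -0.012, 0, 0, 0, 0.17, -0.18], [-0.11, -0.014, 0, 0, 0, 0.205, -0.18], [-0.13, -0.016, 0, 0, 0, 0.24, -0.18], [-0.145, -0.02, 0, 0, 0, 0.275, -0.18]]
  ]
}}

```text
time: 9.68
tool_pos: [0.6359, -0.0056, 0.1896]
tcp_rot: [-1.089, -2.944, 0.001]
wrist_force: [0.6, -0.8, -0.3]
width: 0.588
```

```bash
python3 - <<'E'
from h import *
go(.645,-.019,.13,-1.45)
E
```

```text
t 9.68 pos [ 0.6359 -0.0056  0.1896] psi -0.709 w 0.588 F [ 0.6 -0.8 -0.3] q [-0.05  0.22  1.74  0.    1.19 -0.91]
  shift [-0.0158 -0.0042  0.0596] turn/pi [-0.0007 -0.0005  0.2359] deg 42.5
```

>>> {"name": "apply_moves", "arguments": {
  "plan": [
    [[-0.003, -0.001, 0.01, 0, 0, 0.035, -0.18], [-0.006, -0.002, 0.02, 0, 0, 0.07, -0.18], [-0.009, -0.003, 0.03, 0, 0, 0.105, -0.18], [-0.012, -0.004, 0.04, 0, 0, 0.14, -0.18], [-0.015, -0.004, 0.05, 0, 0, 0.175, -0.18], [-0.016, -0.004, 0.055, 0, 0, 0.205, -0.18], [-0.016, -0.004, 0.058, 0, 0, 0.225, -0.18], [-0.016, -0.004, 0.058, 0, 0, 0.23, -0.18]]
  ]
}}

```text
time: 10.35
tool_pos: [0.6431, -0.0194, 0.1305]
tcp_rot: [-2.055, -2.37, 0.005]
wrist_force: [0.2, -0.2, -0.1]
width: 0.589
```

```bash
python3 - <<'E'
from h import *
s=read_camera("scene")[:,:,::-1]
cv2.imwrite("pics/s5c.png",cv2.resize(s[160:325,250:380],None,fx=3.6,fy=3.6,interpolation=cv2.INTER_CUBIC))
go(.645,-.019,.044,-1.45)
E
```

```text
t 10.4 pos [ 0.6436 -0.0194  0.1314] psi -1.427 w 0.592 F [ 0.2 -0.6 -0.4] q [-0.07  0.28  1.77  0.    1.09 -0.21]
  shift [0.0001 0.0018 0.0874] turn/pi [-0.0013 -0.0003  0.0073] deg 1.3
```

View pics/s5c.png

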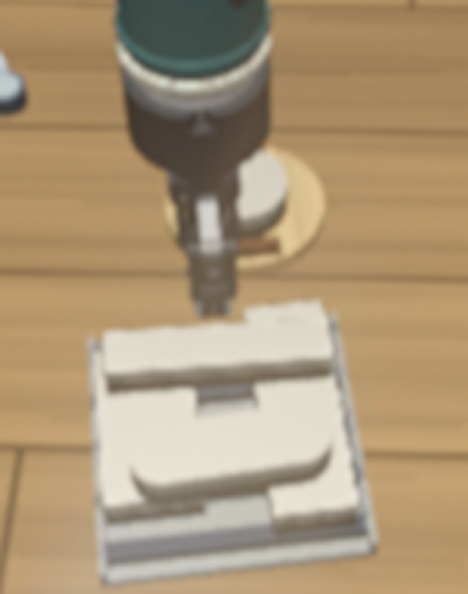

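>>> {"name": "apply_moves", "arguments": {
  "plan": [
    [[0, 0.001, 0.015, 0, 0, 0.003, -0.18], [0, 0.001, 0.03, 0, 0, 0.006, -0.18], [0, 0.001, 0.045, 0, 0, 0.006, -0.18], [0, 0.001, 0.06, 0, 0, 0.006, -0.18], [0, 0.001, 0.07, 0, 0, 0.006, -0.18], [0, 0.001, 0.077, 0, 0, 0.006, -0.18], [0, 0.001, 0.078, 0, 0, 0.006, -0.18], [0, 0.001, 0.078, 0, 0, 0.006, -0.18]]
  ]
}}

```text
time: 11.07
tool_pos: [0.646, -0.0192, 0.0555]
tcp_rot: [-2.077, -2.357, 0.001]
wrist_force: [-0.5, -0.5, 0.7]
width: 0.592
```

```bash
python3 - <<'E'
from h import *
s=read_camera("scene")[:,:,::-1]
cv2.imwrite("pics/s6c.png",cv2.resize(s[200:325,250:380],None,fx=4.5,fy=4.5,interpolation=cv2.INTER_CUBIC))
go(.645,-.019,.044,-1.45)
E
```

```text
t 11.12 pos [ 0.6466 -0.0193  0.0562] psi -1.445 w 0.591 F [-0.4  0.3  0.5] q [-0.07  0.37  1.82 -0.    0.96 -0.19]
  shift [ 0.0005 -0.0015  0.0122] turn/pi [0.0002 0.     0.0016] deg 0.3
```

View pics/s6c.png

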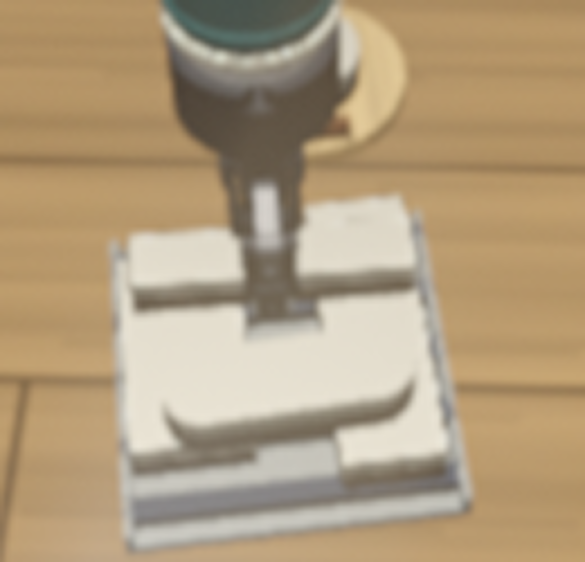

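Finger sits in the gap between the stick and the oval. I'll lower it and close.

>>> {"name": "apply_moves", "arguments": {
  "plan": [
    [[0, -0.001, 0.004, 0, 0, 0.001, -0.18], [0, -0.0015, 0.008, 0, 0, 0.001, -0.18], [0, -0.0015, 0.011, 0, 0, 0.001, -0.18], [0, -0.0015, 0.012, 0, 0, 0.001, -0.18], [0, -0.0015, 0.012, 0, 0, 0.001, -0.18], [0, -0.0015, 0.012, 0, 0, 0.001, 0], [0, -0.0015, 0.012, 0, 0, 0.001, 0.2], [0, -0.0015, 0.012, 0, 0, 0.001, 0.25]]
  ]
}}

```text
time: 11.78
tool_pos: [0.6449, -0.0195, 0.044]
tcp_rot: [2.081, 2.353, 0.0]
wrist_force: [0.2, 0.6, -0.4]
width: 0.374
```

>>> {"name": "apply_moves", "arguments": {
  "plan": [
    [[0, 0, 0, 0, 0, 0, 0.28], [0, 0, 0, 0, 0, 0, 0.32], [0, 0, 0, 0, 0, 0, 0.36], [0, 0, 0, 0, 0, 0, 0.5], [0, 0, 0, 0, 0, 0, 1], [0, 0, 0, 0, 0, 0, 1], [0, 0, 0, 0, 0, 0, 1], [0, 0, 0, 0, 0, 0, 1]]
  ]
}}

```text
time: 12.45
tool_pos: [0.6451, -0.0195, 0.0443]
tcp_rot: [2.081, 2.353, 0.001]
wrist_force: [0.3, -0.1, 4.8]
width: 0.341
```

```bash
python3 - <<'E'
from h import *
go(.645,-.019,.15,-1.45)
E
```

```text
t 12.45 pos [ 0.6451 -0.0195  0.0443] psi -1.448 w 0.341 F [ 0.3 -0.1  4.8] q [-0.07  0.38  1.83 -0.    0.94 -0.19]
  shift [ 0.0005  0.     -0.1057] turn/pi [0.0003 0.0001 0.0005] deg 0.1
```

>>> {"name": "apply_moves", "arguments": {
  "plan": [
    [[0, 0, -0.004, 0, 0, 0, 1], [0, 0, -0.01, 0, 0, 0, 1], [0, 0, -0.02, 0, 0, 0, 1], [0, 0, -0.035, 0, 0, 0, 1], [0, 0, -0.055, 0, 0, 0, 1], [0, 0, -0.075, 0, 0, 0, 1], [0, 0, -0.09, 0, 0, 0, 1], [0, 0, -0.1, 0, 0, 0, 1]]
  ]
}}

```text
time: 13.12
tool_pos: [0.6455, -0.0196, 0.1464]
tcp_rot: [2.08, 2.352, 0.002]
wrist_force: [0.6, -0.1, -2.2]
width: 0.336
```

```bash
python3 - <<'E'
from h import *
s=read_camera("scene")[:,:,::-1]
cv2.imwrite("pics/s7c.png",cv2.resize(s[160:325,230:390],None,fx=3.6,fy=3.6,interpolation=cv2.INTER_CUBIC))
go(.4896,-.3502,.145,.139-np.pi)
E
```

```text
t 13.17 pos [ 0.6465 -0.0196  0.1481] psi -1.448 w 0.337 F [ 0.4 -0.1 -0.6] q [-0.07  0.27  1.76 -0.    1.11 -0.19]
  shift [-0.3089 -0.1962  0.0025] turn/pi [ 0.0015 -0.001   0.4948] deg 89.1
```

View pics/s7c.png

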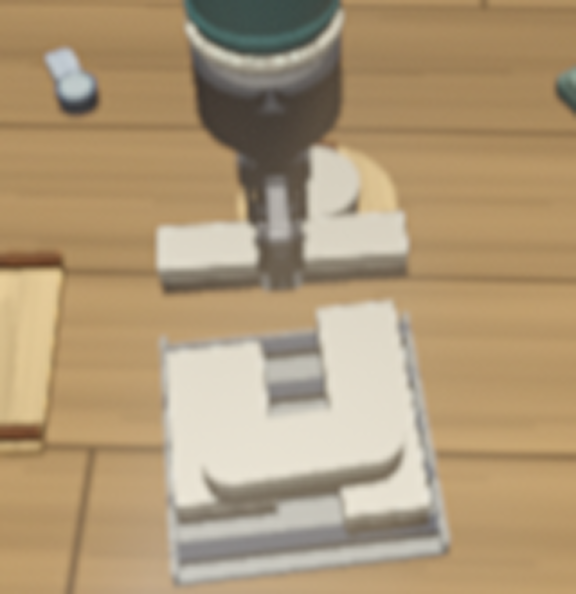

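>>> {"name": "apply_moves", "arguments": {
  "plan": [
    [[-0.005, -0.003, 0, 0, 0, 0.01, 1], [-0.02, -0.013, 0, 0, 0, 0.03, 1], [-0.04, -0.026, 0, 0, 0, 0.06, 1], [-0.065, -0.041, 0, 0, 0, 0.09, 1], [-0.09, -0.057, 0, 0, 0, 0.12, 1], [-0.115, -0.073, 0, 0, 0, 0.15, 1], [-0.14, -0.089, 0, 0, 0, 0.18, 1], [-0.165, -0.105, 0, 0, 0, 0.21, 1]]
  ]
}}

```text
time: 13.83
tool_pos: [0.5582, -0.197, 0.1418]
tcp_rot: [-2.734, -1.543, 0.004]
wrist_force: [0.5, -0.3, -2.8]
width: 0.343
```

```bash
python3 - <<'E'
from h import *
go(.4896,-.3502,.145,.139-np.pi)
E
```

```text
t 13.83 pos [ 0.5582 -0.197   0.1418] psi -2.114 w 0.343 F [ 0.5 -0.3 -2.8] q [-0.38  0.18  1.87 -0.    1.09  0.16]
  shift [-0.1666  0.0205 -0.0031] turn/pi [-0.0009  0.0007  0.2828] deg 50.9
```

>>> {"name": "apply_moves", "arguments": {
  "plan": [
    [[-0.025, 0.003, 0, 0, 0, 0.035, 1], [-0.05, 0.006, 0, 0, 0, 0.07, 1], [-0.075, 0.009, 0, 0, 0, 0.105, 1], [-0.1, 0.012, 0, 0, 0, 0.14, 1], [-0.12, 0.015, 0, 0, 0, 0.175, 1], [-0.14, 0.018, 0, 0, 0, 0.21, 1], [-0.155, 0.02, 0, 0, 0, 0.24, 1], [-0.16, 0.02, 0, 0, 0, 0.265, 1]]
  ]
}}

```text
time: 14.5
tool_pos: [0.4935, -0.3455, 0.1418]
tcp_rot: [-3.126, -0.303, 0.005]
wrist_force: [0.1, 0.8, -2.9]
width: 0.341
```

>>> {"name": "apply_moves", "arguments": {
  "plan": [
    [[0, 0, 0, 0, 0, 0, 1], [0, 0, 0, 0, 0, 0, 1], [0, 0, 0.01, 0, 0, 0, 1], [0, 0, 0.02, 0, 0, 0, 1], [0, 0, 0.03, 0, 0, 0, 1], [0, 0, 0.035, 0, 0, 0, 1], [0, 0, 0.04, 0, 0, 0, 1], [0, 0, 0.04, 0, 0, 0, 1]]
  ]
}}

```text
time: 15.17
tool_pos: [0.495, -0.3427, 0.1017]
tcp_rot: [-3.123, -0.316, 0.004]
wrist_force: [0.4, 0.7, -2.9]
width: 0.34
```

```bash
python3 - <<'E'
from h import *
s=read_camera("scene")[:,:,::-1];t=read_camera("top")[:,:,::-1]
cv2.imwrite("pics/s8.png",s);cv2.imwrite("pics/t8.png",t)
cv2.imwrite("pics/s8c.png",cv2.resize(s[130:260,110:250],None,fx=4,fy=4,interpolation=cv2.INTER_CUBIC))
cv2.imwrite("pics/t8c.png",cv2.resize(t[80:250,280:480],None,fx=3,fy=3,interpolation=cv2.INTER_CUBIC))
go(.4896,-.3502,.03,.139-np.pi)
E
```

```text
t 15.27 pos [ 0.4959 -0.3435  0.1034] psi -2.94 w 0.338 F [-0.1 -0.4 -2.6] q [-0.65  0.24  1.88 -0.    1.02  0.72]
  shift [-0.0075  0.0053  0.0734] turn/pi [-0.0001  0.0001  0.0199] deg 3.6
```

View pics/s8c.png

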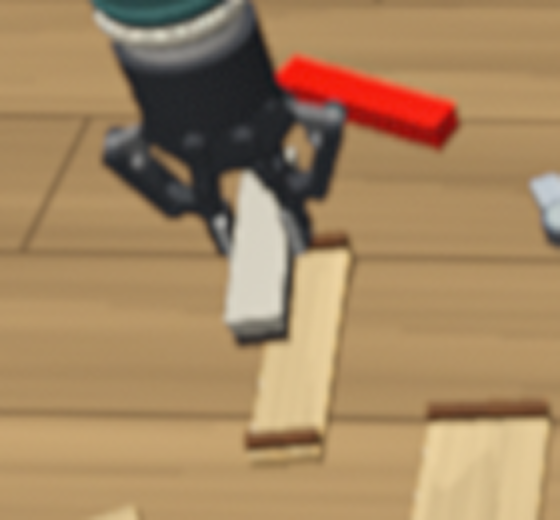

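View pics/t8c.png

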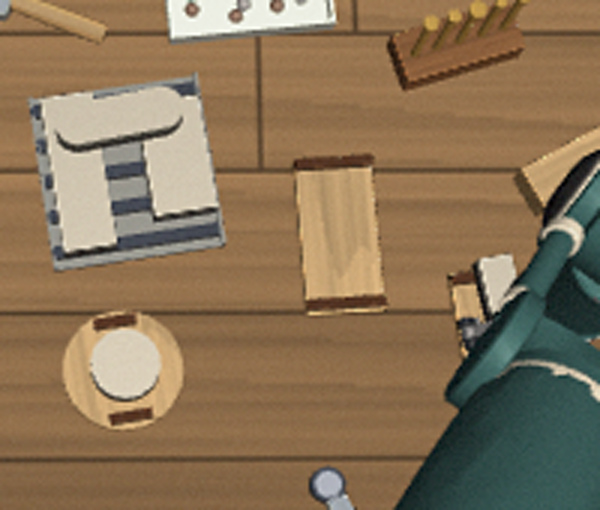

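```bash
python3 - <<'E'
from h import *
S=Cam("scene");T=Cam("top")
print(S.plane([(110+257/4-.4,130+323/4-.4)],.1237))
print(T.plane(np.array([(478,263),(516,256)])/3+[280,80]-.3,.1237).mean(0))
E
```

```text
[[ 0.57062706 -0.32642661]]
[ 0.56312666 -0.33289069]
```

>>> {"name": "apply_moves", "arguments": {
  "plan": [
    [[-0.002, 0.001, 0.005, 0, 0, 0.005, 1], [-0.004, 0.003, 0.015, 0, 0, 0.01, 1], [-0.0065, 0.005, 0.03, 0, 0, 0.015, 1], [-0.0065, 0.005, 0.045, 0, 0, 0.019, 1], [-0.0065, 0.005, 0.06, 0, 0, 0.019, 1], [-0.0065, 0.005, 0.068, 0, 0, 0.019, 1], [-0.0065, 0.005, 0.072, 0, 0, 0.019, 1], [-0.0065, 0.005, 0.073, 0, 0, 0.019, 1]]
  ]
}}

```text
time: 15.93
tool_pos: [0.4899, -0.3496, 0.0297]
tcp_rot: [-3.133, -0.221, 0.002]
wrist_force: [-0.1, -0.2, -1.8]
width: 0.336
```

```bash
python3 - <<'E'
from h import *
s=read_camera("scene")[:,:,::-1];t=read_camera("top")[:,:,::-1]
cv2.imwrite("pics/s9c.png",cv2.resize(s[130:260,110:250],None,fx=4,fy=4,interpolation=cv2.INTER_CUBIC))
go(.4896,-.3502,.0163,.139-np.pi)
E
```

```text
t 16.03 pos [ 0.4908 -0.3502  0.0311] psi -3.0 w 0.335 F [ 0.1  0.1 -1.8] q [-0.66  0.33  1.93 -0.    0.89  0.77]
  shift [-0.0012 -0.0002  0.0148] turn/pi [ 0.0001 -0.0001  0.0007] deg 0.1
```

View pics/s9c.png

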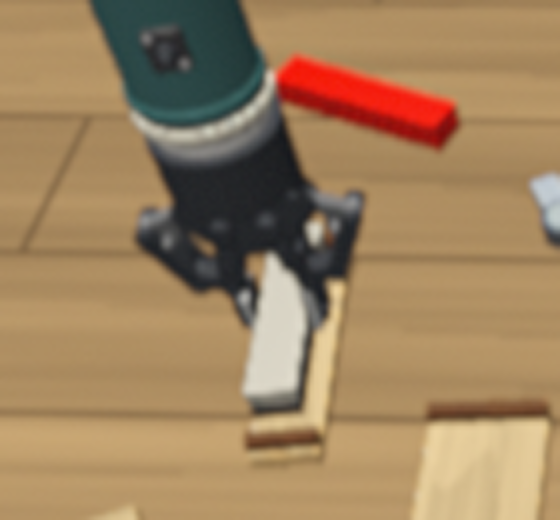

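>>> {"name": "apply_moves", "arguments": {
  "plan": [
    [[-0.001, 0, 0.003, 0, 0, 0, 1], [-0.001, 0, 0.006, 0, 0, 0, 1], [-0.001, 0, 0.009, 0, 0, 0, 1], [-0.001, 0, 0.011, 0, 0, 0, 1], [-0.001, 0, 0.0125, 0, 0, 0, 1], [-0.001, 0, 0.0135, 0, 0, 0, 1], [-0.001, 0, 0.0135, 0, 0, 0, 1], [-0.001, 0, 0.0135, 0, 0, 0, 1]]
  ]
}}

```text
time: 16.7
tool_pos: [0.4895, -0.3501, 0.0172]
tcp_rot: [-3.134, -0.222, 0.0]
wrist_force: [0.3, 0.4, -2.4]
width: 0.341
```

>>> {"name": "apply_moves", "arguments": {
  "plan": [
    [[0, 0, 0.0005, 0, 0, 0, 1], [0, 0, 0.001, 0, 0, 0, 1], [0, 0, 0.001, 0, 0, 0, 1], [0, 0, 0.0015, 0, 0, 0, 1], [0, 0, 0.0015, 0, 0, 0, 1], [0, 0, 0.0015, 0, 0, 0, 1], [0, 0, 0.0015, 0, 0, 0, 1], [0, 0, 0.0015, 0, 0, 0, 1]]
  ]
}}

```text
time: 17.37
tool_pos: [0.4896, -0.3502, 0.0163]
tcp_rot: [3.134, 0.222, 0.0]
wrist_force: [-2.3, 1.8, 4.8]
width: 0.339
```

>>> {"name": "apply_moves", "arguments": {
  "plan": [
    [[0, 0, 0, 0, 0, 0, 0.3], [0, 0, 0, 0, 0, 0, 0.1], [0, 0, 0, 0, 0, 0, 0], [0, 0, 0, 0, 0, 0, -0.2], [0, 0, 0, 0, 0, 0, -0.3], [0, 0, 0, 0, 0, 0, -0.4], [0, 0, 0, 0, 0, 0, -0.41], [0, 0, 0, 0, 0, 0, -0.41]]
  ]
}}

```text
time: 18.03
tool_pos: [0.4895, -0.3501, 0.0157]
tcp_rot: [-3.134, -0.222, 0.0]
wrist_force: [0.5, 0.5, 0.8]
width: 0.702
```

>>> {"name": "apply_moves", "arguments": {
  "plan": [
    [[0, 0, -0.01, 0, 0, 0, -0.41], [0, 0, -0.03, 0, 0, 0, -0.41], [0, 0, -0.055, 0, 0, 0, -0.41], [0, 0, -0.085, 0, 0, 0, -0.41], [0, 0, -0.115, 0, 0, 0, -0.41], [0, 0, -0.135, 0, 0, 0, -0.41], [0, 0, -0.145, 0, 0, 0, -0.41], [0, 0, -0.15, 0, 0, 0, -0.41]]
  ]
}}

```text
time: 18.7
tool_pos: [0.4907, -0.351, 0.1688]
tcp_rot: [3.131, 0.222, 0.005]
wrist_force: [0.6, -1.0, 0.4]
width: 0.702
```

```bash
python3 - <<'E'
from h import *
s=read_camera("scene")[:,:,::-1];t=read_camera("top")[:,:,::-1]
cv2.imwrite("pics/s10.png",s);cv2.imwrite("pics/t10.png",t)
cv2.imwrite("pics/s10c.png",cv2.resize(s[150:325,140:360],None,fx=3.4,fy=3.4,interpolation=cv2.INTER_CUBIC))
cv2.imwrite("pics/t10c.png",cv2.resize(t[95:175,280:370],None,fx=7,fy=7,interpolation=cv2.INTER_CUBIC))
go(.711,-.007,.14,-1.41)
E
```

```text
t 18.8 pos [ 0.4897 -0.3502  0.1664] psi -3.0 w 0.708 F [-0.3  1.1 -0. ] q [-0.66  0.18  1.83  0.    1.13  0.77]
  shift [ 0.2674 -0.3086  0.0264] turn/pi [ 4.000e-04  0.000e+00 -5.062e-01] deg 91.1
```

View pics/s10c.png

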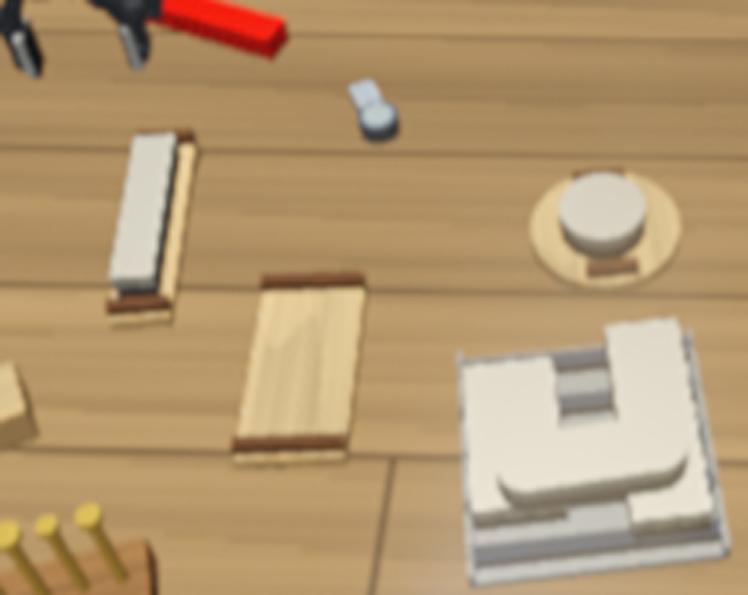

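View pics/t10c.png

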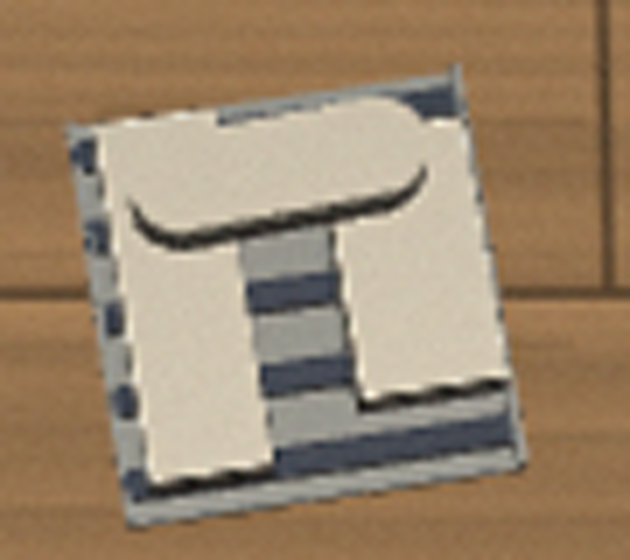

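```bash
python3 - <<'E'
from h import *
S=Cam("scene");T=Cam("top")
k=S.plane(np.array([(133,135),(176,137),(111,277),(153,284)])/3.4+[140,150]-.4,.037);print(k.round(4),k.mean(0));d=k[2:].mean(0)-k[:2].mean(0);print(np.arctan2(d[1],d[0]),np.linalg.norm(d))
h=lambda p:np.array(p)/7+[280,95]-.4
o=T.plane(h([(185,234),(380,205),(220,120),(380,97),(427,160)]),.065);print(o.round(4))
d=o[0]-o[1];y=np.arctan2(d[1],d[0])-np.pi/2;print('yaw',y)
n=np.array([np.cos(y),np.sin(y)]);u=np.array([-np.sin(y),np.cos(y)])
print('n',o@n,'u',o@u)
# rect for bottom stones, z=.04
b=T.plane(h([(150,484),(272,462),(240,245),(362,400),(505,378),(335,235),(465,122),(100,130)]),.04);print(b.round(4))
E
```

```text
[[ 0.4221 -0.3778]
 [ 0.4235 -0.344 ]
 [ 0.5615 -0.3564]
 [ 0.5671 -0.325 ]] [ 0.49356838 -0.35080758]
0.14155735570508038 0.14295578085479635
[[ 0.6862  0.0307]
 [ 0.6978 -0.0461]
 [ 0.733   0.0167]
 [ 0.7423 -0.0466]
 [ 0.7163 -0.0649]]
yaw 0.15111823421789805
n [0.68295144 0.68295144 0.72711674 0.72686446 0.69836181] u [-0.07296839 -0.15065997 -0.09379546 -0.15785854 -0.17199255]
[[ 0.5914  0.045 ]
 [ 0.6002 -0.0033]
 [ 0.6895  0.0089]
 [ 0.6254 -0.0393]
 [ 0.6343 -0.0963]
 [ 0.6936 -0.0292]
 [ 0.7408 -0.082 ]
 [ 0.7377  0.0649]]
```

>>> {"name": "apply_moves", "arguments": {
  "plan": [
    [[0.015, -0.017, 0, 0, 0, -0.033, -0.41], [0.03, -0.035, 0, 0, 0, -0.066, -0.41], [0.05, -0.057, 0, 0, 0, -0.1, -0.41], [0.07, -0.08, 0, 0, 0, -0.133, -0.41], [0.09, -0.103, 0, 0, 0, -0.166, -0.41], [0.11, -0.126, 0, 0, 0, -0.2, -0.41], [0.13, -0.15, 0, 0, 0, -0.233, -0.41], [0.15, -0.173, 0, 0, 0, -0.266, -0.41]]
  ]
}}

```text
time: 19.47
tool_pos: [0.6127, -0.1558, 0.1628]
tcp_rot: [-2.767, -1.48, 0.005]
wrist_force: [0.1, 0.3, 0.5]
width: 0.703
```

```bash
python3 - <<'E'
from h import *
go(.713,-.006,.14,-1.42)
E
```

```text
t 19.47 pos [ 0.6127 -0.1558  0.1628] psi -2.159 w 0.703 F [0.1 0.3 0.5] q [-0.29  0.24  1.77 -0.    1.14  0.3 ]
  shift [0.1803 0.0004 0.0226] turn/pi [-1.500e-03 -1.000e-04 -2.354e-01] deg 42.4
```

>>> {"name": "apply_moves", "arguments": {
  "plan": [
    [[0.025, 0, 0, 0, 0, -0.035, -0.41], [0.055, 0, 0, 0, 0, -0.07, -0.41], [0.085, 0, 0.005, 0, 0, -0.105, -0.41], [0.115, 0, 0.01, 0, 0, -0.14, -0.41], [0.14, 0, 0.015, 0, 0, -0.175, -0.41], [0.16, 0, 0.02, 0, 0, -0.21, -0.41], [0.173, 0, 0.022, 0, 0, -0.23, -0.41], [0.178, 0, 0.022, 0, 0, -0.233, -0.41]]
  ]
}}

```text
time: 20.13
tool_pos: [0.712, -0.0079, 0.1396]
tcp_rot: [-2.055, -2.37, 0.005]
wrist_force: [0.2, -1.0, -0.1]
width: 0.704
```

```bash
python3 - <<'E'
from h import *
s=read_camera("scene")[:,:,::-1]
cv2.imwrite("pics/s11c.png",cv2.resize(s[160:325,250:380],None,fx=3.6,fy=3.6,interpolation=cv2.INTER_CUBIC))
go(.713,-.006,.054,-1.42)
E
```

```text
t 20.18 pos [ 0.7124 -0.0082  0.1404] psi -1.431 w 0.707 F [ 0.8 -0.6 -0. ] q [-0.05  0.4   1.6   0.    1.15 -0.19]
  shift [0.0019 0.0013 0.0864] turn/pi [-0.0014 -0.0004 -0.0035] deg 0.7
```

View pics/s11c.png

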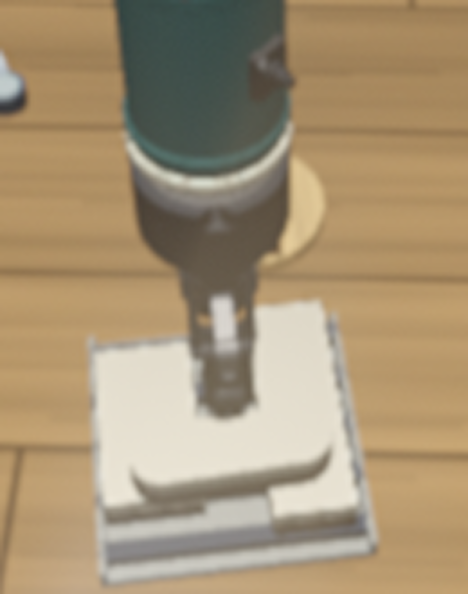

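>>> {"name": "apply_moves", "arguments": {
  "plan": [
    [[0.001, 0, 0.015, 0, 0, -0.003, -0.41], [0.001, 0, 0.03, 0, 0, -0.003, -0.41], [0.001, 0, 0.045, 0, 0, -0.003, -0.41], [0.001, 0, 0.06, 0, 0, -0.003, -0.41], [0.001, 0, 0.07, 0, 0, -0.003, -0.41], [0.001, 0, 0.077, 0, 0, -0.003, -0.41], [0.001, 0, 0.08, 0, 0, -0.003, -0.41], [0.001, 0, 0.08, 0, 0, -0.003, -0.41]]
  ]
}}

```text
time: 20.85
tool_pos: [0.7125, -0.0093, 0.0625]
tcp_rot: [-2.051, -2.378, 0.002]
wrist_force: [-0.5, 0.5, -0.6]
width: 0.711
```

```bash
python3 - <<'E'
from h import *
s=read_camera("scene")[:,:,::-1]
cv2.imwrite("pics/s12c.png",cv2.resize(s[200:325,250:380],None,fx=4.5,fy=4.5,interpolation=cv2.INTER_CUBIC))
go(.713,-.006,.044,-1.42)
E
```

```text
t 20.9 pos [ 0.7132 -0.0093  0.0636] psi -1.423 w 0.705 F [-0.  -0.4  0.7] q [-0.05  0.47  1.65  0.    1.02 -0.2 ]
  shift [0.0033 0.0003 0.0196] turn/pi [-0.0001 -0.     -0.0011] deg 0.2
```

View pics/s12c.png

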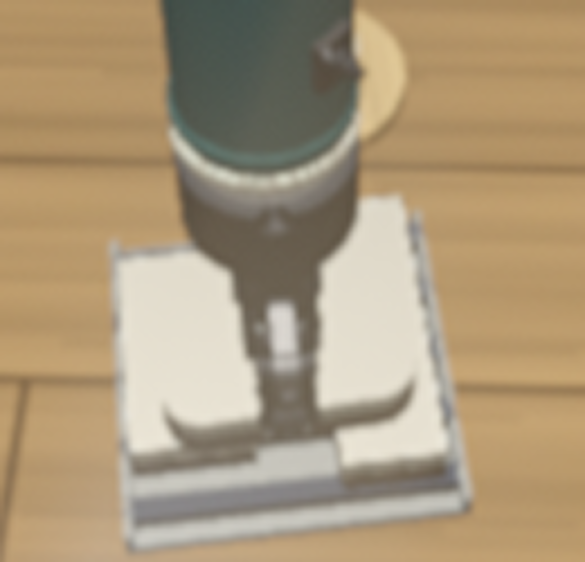

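>>> {"name": "apply_moves", "arguments": {
  "plan": [
    [[0.002, 0, 0.005, 0, 0, 0, -0.41], [0.003, 0, 0.01, 0, 0, 0, -0.41], [0.003, 0, 0.015, 0, 0, 0, -0.41], [0.003, 0, 0.018, 0, 0, 0, -0.41], [0.003, 0, 0.019, 0, 0, 0, -0.41], [0.003, 0, 0.019, 0, 0, 0, -0.2], [0.003, 0, 0.019, 0, 0, 0, -0.1], [0.003, 0, 0.019, 0, 0, 0, 0]]
  ]
}}

```text
time: 21.57
tool_pos: [0.7131, -0.0062, 0.0451]
tcp_rot: [2.051, 2.379, 0.001]
wrist_force: [0.6, 0.6, 0.8]
width: 0.501
```

>>> {"name": "apply_moves", "arguments": {
  "plan": [
    [[0, 0, 0, 0, 0, 0, 0.04], [0, 0, 0, 0, 0, 0, 0.08], [0, 0, 0, 0, 0, 0, 0.12], [0, 0, 0, 0, 0, 0, 0.2], [0, 0, 0, 0, 0, 0, 1], [0, 0, 0, 0, 0, 0, 1], [0, 0, 0, 0, 0, 0, 1], [0, 0, 0, 0, 0, 0, 1]]
  ]
}}

```text
time: 22.23
tool_pos: [0.7134, -0.0063, 0.0456]
tcp_rot: [2.051, 2.378, 0.001]
wrist_force: [0.8, -0.4, 4.6]
width: 0.455
```

>>> {"name": "apply_moves", "arguments": {
  "plan": [
    [[0, 0, -0.004, 0, 0, 0, 1], [0, 0, -0.01, 0, 0, 0, 1], [0, 0, -0.02, 0, 0, 0, 1], [0, 0, -0.035, 0, 0, 0, 1], [0, 0, -0.055, 0, 0, 0, 1], [0, 0, -0.075, 0, 0, 0, 1], [0, 0, -0.09, 0, 0, 0, 1], [0, 0, -0.1, 0, 0, 0, 1]]
  ]
}}

```text
time: 22.9
tool_pos: [0.714, -0.0063, 0.1485]
tcp_rot: [2.049, 2.377, 0.004]
wrist_force: [-0.1, 0.6, -0.8]
width: 0.458
```

```bash
python3 - <<'E'
from h import *
s=read_camera("scene")[:,:,::-1]
cv2.imwrite("pics/s13c.png",cv2.resize(s[160:325,230:390],None,fx=3.6,fy=3.6,interpolation=cv2.INTER_CUBIC))
go(.5575,.206,.145,-.16)
E
```

```text
t 22.95 pos [ 0.715  -0.0063  0.1502] psi -1.423 w 0.458 F [0.6 0.3 0.3] q [-0.04  0.39  1.59 -0.    1.15 -0.19]
  shift [ 0.2331 -0.1246  0.0041] turn/pi [ 0.0015  0.0016 -0.4021] deg 72.4
```

View pics/s13c.png

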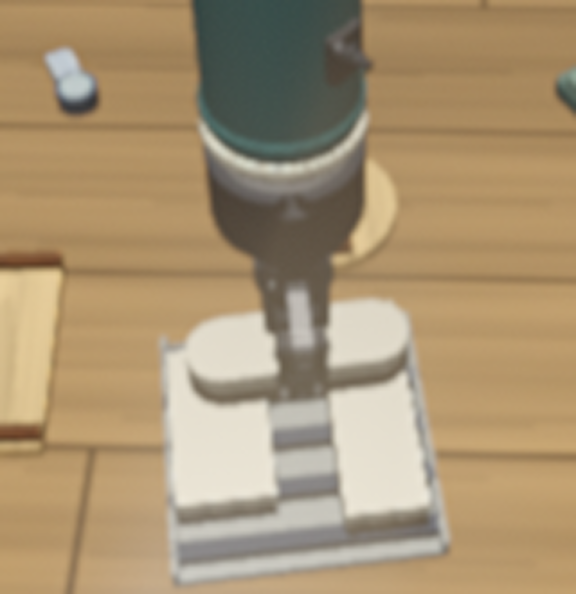

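>>> {"name": "apply_moves", "arguments": {
  "plan": [
    [[0.005, -0.003, 0, 0, 0, -0.01, 1], [0.018, -0.01, 0, 0, 0, -0.03, 1], [0.035, -0.019, 0, 0, 0, -0.06, 1], [0.055, -0.03, 0, 0, 0, -0.09, 1], [0.08, -0.043, 0, 0, 0, -0.12, 1], [0.105, -0.056, 0, 0, 0, -0.15, 1], [0.13, -0.07, 0, 0, 0, -0.18, 1], [0.155, -0.083, 0, 0, 0, -0.21, 1]]
  ]
}}

```text
time: 23.62
tool_pos: [0.6062, 0.1356, 0.144]
tcp_rot: [-1.164, -2.917, 0.001]
wrist_force: [1.2, 0.8, -1.8]
width: 0.458
```

```bash
python3 - <<'E'
from h import *
go(.5575,.206,.145,-.16)
E
```

```text
t 23.62 pos [0.6062 0.1356 0.144 ] psi -0.759 w 0.458 F [ 1.2  0.8 -1.8] q [ 0.18  0.23  1.81  0.    1.1  -0.63]
  shift [ 0.0838  0.0175 -0.0009] turn/pi [-0.0003 -0.0004 -0.1907] deg 34.3
```

>>> {"name": "apply_moves", "arguments": {
  "plan": [
    [[0.018, 0.004, 0, 0, 0, -0.035, 1], [0.035, 0.008, 0, 0, 0, -0.07, 1], [0.05, 0.011, 0, 0, 0, -0.105, 1], [0.063, 0.014, 0, 0, 0, -0.135, 1], [0.072, 0.016, 0, 0, 0, -0.16, 1], [0.078, 0.017, 0, 0, 0, -0.175, 1], [0.08, 0.0175, 0, 0, 0, -0.183, 1], [0.08, 0.0175, 0, 0, 0, -0.184, 1]]
  ]
}}

```text
time: 24.28
tool_pos: [0.5614, 0.2031, 0.1443]
tcp_rot: [-0.289, -3.127, 0.001]
wrist_force: [0.3, 0.1, -1.5]
width: 0.453
```

```bash
python3 - <<'E'
from h import *
s=read_camera("scene")[:,:,::-1];t=read_camera("top")[:,:,::-1]
cv2.imwrite("pics/s14.png",s);cv2.imwrite("pics/t14.png",t)
cv2.imwrite("pics/s14c.png",cv2.resize(s[140:290,330:480],None,fx=3.8,fy=3.8,interpolation=cv2.INTER_CUBIC))
go(.5575,.206,.06,-.16)
E
```

```text
t 24.38 pos [0.5621 0.2026 0.1445] psi -0.186 w 0.455 F [-0.7  0.2 -2.5] q [ 0.3   0.19  1.86 -0.    1.09 -1.08]
  shift [0.0051 0.0025 0.0845] turn/pi [-0.0001 -0.0001 -0.0084] deg 1.5
```

View pics/s14c.png

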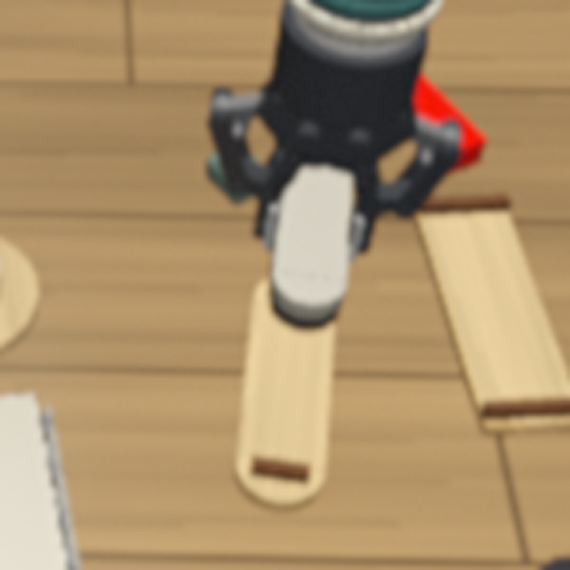

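```bash
python3 - <<'E'
from h import *
S=Cam("scene")
print(S.plane([(330+306/3.8-.4,140+309/3.8-.4)],.164))
E
```

```text
[[0.62369726 0.19021316]]
```

>>> {"name": "apply_moves", "arguments": {
  "plan": [
    [[0.002, 0.001, 0.005, 0, 0, -0.003, 1], [0.004, 0.002, 0.015, 0, 0, -0.006, 1], [0.0045, 0.0025, 0.03, 0, 0, -0.008, 1], [0.0045, 0.0025, 0.05, 0, 0, -0.008, 1], [0.0045, 0.0025, 0.07, 0, 0, -0.008, 1], [0.0045, 0.0025, 0.09, 0, 0, -0.008, 1], [0.0045, 0.0025, 0.1, 0, 0, -0.008, 1], [0.0045, 0.0025, 0.104, 0, 0, -0.008, 1]]
  ]
}}

```text
time: 25.05
tool_pos: [0.5558, 0.2052, 0.0375]
tcp_rot: [-0.252, -3.126, 0.003]
wrist_force: [-0.9, 0.9, -1.9]
width: 0.46
```

```bash
python3 - <<'E'
from h import *
s=read_camera("scene")[:,:,::-1]
cv2.imwrite("pics/s15c.png",cv2.resize(s[140:290,330:480],None,fx=3.8,fy=3.8,interpolation=cv2.INTER_CUBIC))
go(.5575,.206,.0176,-.16)
E
```

```text
t 25.1 pos [0.5563 0.2054 0.0381] psi -0.16 w 0.454 F [ 0.2 -0.5 -2.4] q [ 0.31  0.3   1.94 -0.    0.9  -1.1 ]
  shift [-0.0011  0.0008  0.0205] turn/pi [-0.0006 -0.0012 -0.0002] deg 0.3
```

View pics/s15c.png

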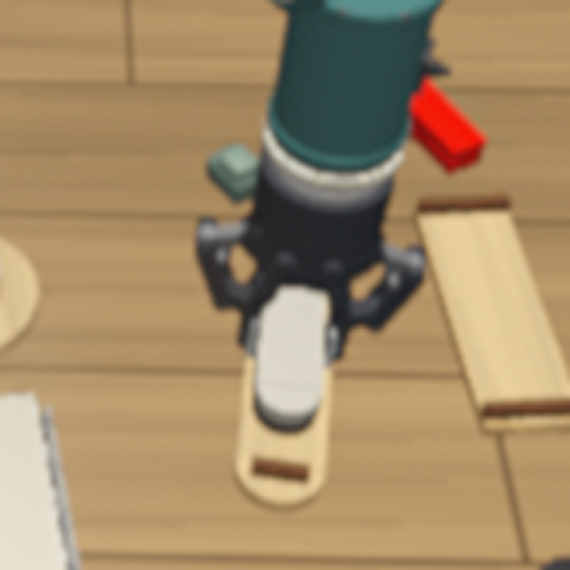

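>>> {"name": "apply_moves", "arguments": {
  "plan": [
    [[0, 0.0005, 0.004, 0, 0, 0, 1], [0, 0.0005, 0.008, 0, 0, 0, 1], [0, 0.0005, 0.012, 0, 0, 0, 1], [0, 0.0005, 0.015, 0, 0, 0, 1], [0, 0.0005, 0.0175, 0, 0, 0, 1], [0, 0.0005, 0.0185, 0, 0, 0, 1], [0, 0.0005, 0.0185, 0, 0, 0, 1], [0, 0.0005, 0.0185, 0, 0, 0, 1]]
  ]
}}

```text
time: 25.77
tool_pos: [0.5583, 0.2067, 0.0224]
tcp_rot: [0.251, 3.131, 0.0]
wrist_force: [1.1, 0.7, -2.1]
width: 0.46
```

>>> {"name": "apply_moves", "arguments": {
  "plan": [
    [[0, 0, 0.0005, 0, 0, 0, 1], [0, 0, 0.001, 0, 0, 0, 1], [0, 0, 0.001, 0, 0, 0, 1], [0, 0, 0.0015, 0, 0, 0, 1], [0, 0, 0.0015, 0, 0, 0, 1], [0, 0, 0.0015, 0, 0, 0, 1], [0, 0, 0.0015, 0, 0, 0, 1], [0, 0, 0.0015, 0, 0, 0, 1]]
  ]
}}

```text
time: 26.43
tool_pos: [0.5582, 0.2066, 0.0208]
tcp_rot: [-0.252, -3.131, 0.0]
wrist_force: [0.3, 0.1, -2.6]
width: 0.457
```

Not in contact yet; need about 3 mm more.

>>> {"name": "apply_moves", "arguments": {
  "plan": [
    [[0, 0, 0.0005, 0, 0, 0, 1], [0, 0, 0.001, 0, 0, 0, 1], [0, 0, 0.0015, 0, 0, 0, 1], [0, 0, 0.002, 0, 0, 0, 1], [0, 0, 0.0025, 0, 0, 0, 1], [0, 0, 0.0025, 0, 0, 0, 1], [0, 0, 0.0025, 0, 0, 0, 1], [0, 0, 0.0025, 0, 0, 0, 1]]
  ]
}}

```text
time: 27.1
tool_pos: [0.5582, 0.2066, 0.0183]
tcp_rot: [0.251, 3.132, -0.0]
wrist_force: [-0.2, -0.0, -2.4]
width: 0.455
```

>>> {"name": "apply_moves", "arguments": {
  "plan": [
    [[0, 0, 0.0005, 0, 0, 0, 1], [0, 0, 0.001, 0, 0, 0, 1], [0, 0, 0.001, 0, 0, 0, 1], [0, 0, 0.001, 0, 0, 0, 1], [0, 0, 0.001, 0, 0, 0, 1], [0, 0, 0.001, 0, 0, 0, 1], [0, 0, 0.001, 0, 0, 0, 1], [0, 0, 0.001, 0, 0, 0, 1]]
  ]
}}

```text
time: 27.77
tool_pos: [0.5584, 0.2067, 0.0176]
tcp_rot: [0.252, 3.131, 0.0]
wrist_force: [-2.0, -1.1, 4.5]
width: 0.455
```

Contact at the expected height (z 0.0176, 4.5 N). Releasing.

>>> {"name": "apply_moves", "arguments": {
  "plan": [
    [[0, 0, 0, 0, 0, 0, 0.1], [0, 0, 0, 0, 0, 0, -0.1], [0, 0, 0, 0, 0, 0, -0.3], [0, 0, 0, 0, 0, 0, -0.5], [0, 0, 0, 0, 0, 0, -0.6], [0, 0, 0, 0, 0, 0, -0.6], [0, 0, 0, 0, 0, 0, -0.6], [0, 0, 0, 0, 0, 0, -0.6]]
  ]
}}

```text
time: 28.43
tool_pos: [0.5582, 0.2066, 0.0172]
tcp_rot: [-0.251, -3.131, 0.0]
wrist_force: [-0.8, 0.4, 0.0]
width: 0.8
```

>>> {"name": "apply_moves", "arguments": {
  "plan": [
    [[0, 0, -0.01, 0, 0, 0, -0.6], [0, 0, -0.03, 0, 0, 0, -0.6], [0, 0, -0.055, 0, 0, 0, -0.6], [0, 0, -0.085, 0, 0, 0, -0.6], [0, 0, -0.115, 0, 0, 0, -0.6], [0, 0, -0.135, 0, 0, 0, -0.6], [0, 0, -0.145, 0, 0, 0, -0.6], [0, 0, -0.15, 0, 0, 0, -0.6]]
  ]
}}

```text
time: 29.1
tool_pos: [0.5596, 0.2071, 0.1703]
tcp_rot: [0.251, 3.127, 0.003]
wrist_force: [0.2, 0.4, 0.1]
width: 0.796
```

```bash
python3 - <<'E'
from h import *
s=read_camera("scene")[:,:,::-1];t=read_camera("top")[:,:,::-1]
cv2.imwrite("pics/s16.png",s);cv2.imwrite("pics/t16.png",t)
cv2.imwrite("pics/s16c.png",cv2.resize(s[190:325,260:440],None,fx=4,fy=4,interpolation=cv2.INTER_CUBIC))
cv2.imwrite("pics/t16c.png",cv2.resize(t[95:175,280:370],None,fx=7,fy=7,interpolation=cv2.INTER_CUBIC))
E
```

```text
(no output)
```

View pics/s16c.png

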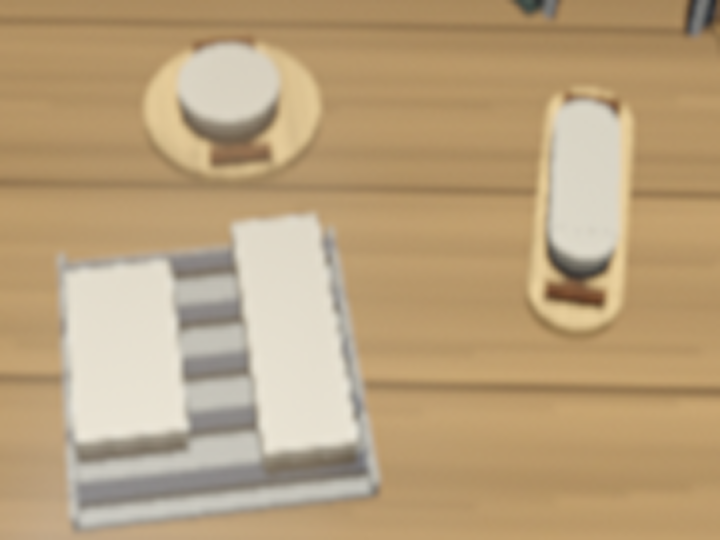

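View pics/t16c.png

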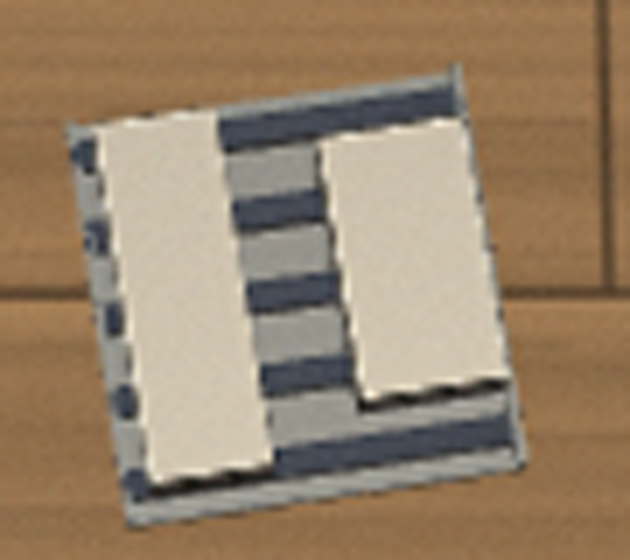

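```bash
python3 - <<'E'
from h import *
S=Cam("scene");T=Cam("top")
h=lambda p:np.array(p)/7+[280,95]-.4
g=lambda p:np.array(p)/4+[260,190]-.4
def rep(n,k):
    d=(k[0]+k[1]-k[2]-k[3])/2
    if d[0]<0:d=-d
    print(n,k.mean(0).round(4),'yaw',np.arctan2(d[1],d[0]).round(3),np.linalg.norm(d).round(4))
rep('long T',T.plane(h([(97,130),(215,112),(272,465),(150,485)]),.04))
rep('long S',S.plane(g([(233,225),(315,213),(355,445),(265,457)]),.04))
rep('blk T',T.plane(h([(318,143),(465,118),(508,380),(365,397)]),.04))
rep('blk S',S.plane(g([(65,263),(172,258),(187,432),(75,442)]),.04))
k=S.plane(g([(587,100),(580,264),(551,180),(622,180)]),.037);print('oval',k.round(4),k[:2].mean(0),k[2:].mean(0)); d=k[1]-k[0];print(np.arctan2(d[1],d[0]),np.linalg.norm(d))
go(.66,.04,.15,.13)
E
```

```text
long T [0.6682 0.0316] yaw 0.147 0.148
long S [0.6699 0.031 ] yaw 0.15 0.1516
blk T [ 0.6837 -0.0606] yaw 0.154 0.1084
blk S [ 0.6826 -0.0601] yaw 0.146 0.1137
oval [[0.4969 0.2114]
 [0.6208 0.1952]
 [0.5603 0.1838]
 [0.5594 0.2261]] [0.55881951 0.20333933] [0.55982754 0.20493469]
-0.13006742052075967 0.12495334350185075
 t 29.2 pos [0.5585 0.2067 0.1679] psi -0.16 w 0.8 F [ 0.1 -0.7 -0.4] q [ 0.31  0.16  1.85 -0.    1.13 -1.1 ]
  shift [-0.1268 -0.1484  0.018 ] turn/pi [ 0.0001  0.0004 -0.0924] deg 16.6
```

```bash
python3 - <<'E'
from h import *
go(.669,.031,.12,.148)
E
```

```text
t 29.2 pos [0.5585 0.2067 0.1679] psi -0.16 w 0.8 F [ 0.1 -0.7 -0.4] q [ 0.31  0.16  1.85 -0.    1.13 -1.1 ]
  shift [-0.1371 -0.1558  0.048 ] turn/pi [ 0.0001  0.0004 -0.0981] deg 17.7
```

>>> {"name": "apply_moves", "arguments": {
  "plan": [
    [[-0.018, -0.02, 0, 0, 0, -0.015, -0.74], [-0.037, -0.042, 0, 0, 0, -0.03, -0.74], [-0.06, -0.067, 0, 0, 0, -0.045, -0.74], [-0.082, -0.093, 0.01, 0, 0, -0.06, -0.74], [-0.104, -0.118, 0.02, 0, 0, -0.075, -0.74], [-0.123, -0.14, 0.03, 0, 0, -0.09, -0.74], [-0.133, -0.151, 0.04, 0, 0, -0.098, -0.74], [-0.137, -0.156, 0.045, 0, 0, -0.098, -0.74]]
  ]
}}

```text
time: 29.87
tool_pos: [0.6673, 0.0282, 0.1179]
tcp_rot: [0.228, -3.128, 0.0]
wrist_force: [-0.3, -0.3, 0.4]
width: 0.868
```

>>> {"name": "apply_moves", "arguments": {
  "plan": [
    [[0, 0, 0.005, 0, 0, 0, -0.74], [0, 0, 0.015, 0, 0, 0, -0.74], [0, 0, 0.025, 0, 0, 0, -0.74], [0, 0, 0.035, 0, 0, 0, -0.74], [0, 0, 0.045, 0, 0, 0, -0.74], [0, 0, 0.05, 0, 0, 0, -0.74], [0, 0, 0.05, 0, 0, 0, -0.74], [0, 0, 0.05, 0, 0, 0, -0.74]]
  ]
}}

```text
time: 30.53
tool_pos: [0.6682, 0.0312, 0.0719]
tcp_rot: [0.232, -3.132, -0.0]
wrist_force: [0.4, 0.2, 0.9]
width: 0.87
```

```bash
python3 - <<'E'
from h import *
s=read_camera("scene")[:,:,::-1]
cv2.imwrite("pics/s17c.png",cv2.resize(s[180:325,250:390],None,fx=4,fy=4,interpolation=cv2.INTER_CUBIC))
go(.669,.031,.016,.148)
E
```

```text
t 30.58 pos [0.6688 0.0311 0.0726] psi 0.148 w 0.873 F [ 0.2 -0.8  0.5] q [ 0.01  0.39  1.75 -0.    1.   -1.71]
  shift [-0.0002 -0.0001  0.0566] turn/pi [-0.      0.0001 -0.    ] deg 0.0
```

View pics/s17c.png

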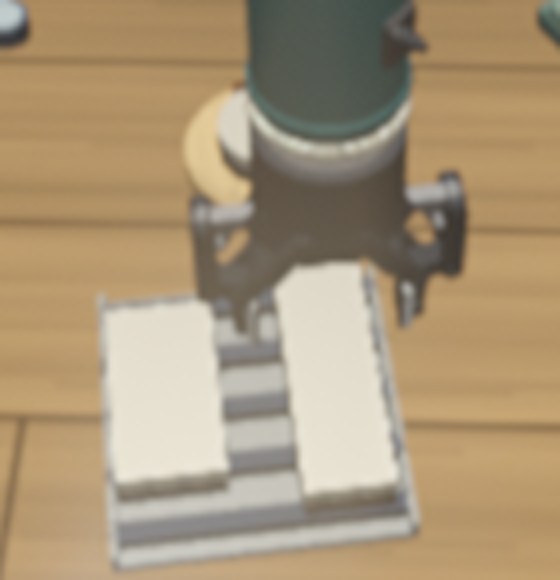

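>>> {"name": "apply_moves", "arguments": {
  "plan": [
    [[0, 0, 0.01, 0, 0, 0, -0.74], [0, 0, 0.02, 0, 0, 0, -0.74], [0, 0, 0.03, 0, 0, 0, -0.74], [0, 0, 0.04, 0, 0, 0, -0.74], [0, 0, 0.048, 0, 0, 0, -0.74], [0, 0, 0.053, 0, 0, 0, -0.74], [0, 0, 0.055, 0, 0, 0, -0.74], [0, 0, 0.055, 0, 0, 0, -0.74]]
  ]
}}

```text
time: 31.25
tool_pos: [0.668, 0.0307, 0.0162]
tcp_rot: [0.231, -3.131, -0.0]
wrist_force: [0.6, 0.2, 0.0]
width: 0.872
```

>>> {"name": "apply_moves", "arguments": {
  "plan": [
    [[0, 0, 0.001, 0, 0, 0, -0.5], [0, 0, 0.001, 0, 0, 0, -0.4], [0, 0, 0.001, 0, 0, 0, -0.3], [0, 0, 0.001, 0, 0, 0, -0.2], [0, 0, 0.001, 0, 0, 0, -0.16], [0, 0, 0.001, 0, 0, 0, -0.1], [0, 0, 0.001, 0, 0, 0, 1], [0, 0, 0.001, 0, 0, 0, 1]]
  ],
  "force": 70
}}

```text
time: 31.92
tool_pos: [0.6693, 0.0314, 0.0176]
tcp_rot: [-0.231, 3.132, 0.001]
wrist_force: [-1.4, 2.8, 6.5]
width: 0.573
```

>>> {"name": "apply_moves", "arguments": {
  "plan": [
    [[0, 0, 0, 0, 0, 0, 1], [0, 0, 0, 0, 0, 0, 1], [0, 0, 0, 0, 0, 0, 1], [0, 0, 0, 0, 0, 0, 1], [0, 0, -0.002, 0, 0, 0, 1], [0, 0, -0.005, 0, 0, 0, 1], [0, 0, -0.01, 0, 0, 0, 1], [0, 0, -0.015, 0, 0, 0, 1]]
  ]
}}

```text
time: 32.58
tool_pos: [0.6673, 0.0305, 0.0303]
tcp_rot: [0.231, -3.13, 0.0]
wrist_force: [0.6, -0.5, -4.7]
width: 0.572
```

>>> {"name": "apply_moves", "arguments": {
  "plan": [
    [[0, 0, -0.008, 0, 0, 0, 1], [0, 0, -0.02, 0, 0, 0, 1], [0, 0, -0.035, 0, 0, 0, 1], [0, 0, -0.055, 0, 0, 0, 1], [0, 0, -0.075, 0, 0, 0, 1], [0, 0, -0.09, 0, 0, 0, 1], [0, 0, -0.1, 0, 0, 0, 1], [0, 0, -0.1, 0, 0, 0, 1]]
  ]
}}

```text
time: 33.25
tool_pos: [0.6713, 0.0308, 0.1363]
tcp_rot: [-0.231, 3.126, -0.001]
wrist_force: [-0.3, -0.1, -4.2]
width: 0.569
```

```bash
python3 - <<'E'
from h import *
s=read_camera("scene")[:,:,::-1]
cv2.imwrite("pics/s18c.png",cv2.resize(s[160:325,230:390],None,fx=3.6,fy=3.6,interpolation=cv2.INTER_CUBIC))
go(.4918,.3512,.13,.08)
E
```

```text
t 33.3 pos [0.6702 0.0308 0.1341] psi 0.148 w 0.569 F [ 0.6  0.3 -5. ] q [ 0.01  0.32  1.71 -0.    1.1  -1.71]
  shift [0.1293 0.3432 0.0033] turn/pi [-0.0002  0.0015  0.0215] deg 3.9
```

View pics/s18c.png

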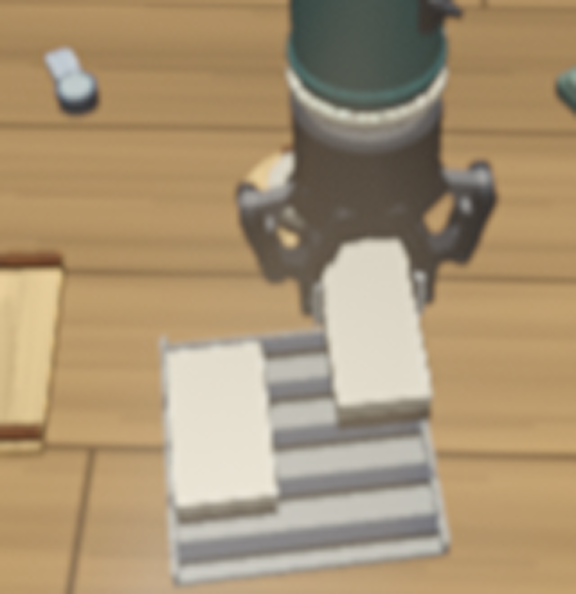

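>>> {"name": "apply_moves", "arguments": {
  "plan": [
    [[0.003, 0.007, 0, 0, 0, 0, 1], [0.009, 0.023, 0, 0, 0, 0.001, 1], [0.017, 0.045, 0, 0, 0, 0.003, 1], [0.026, 0.069, 0, 0, 0, 0.005, 1], [0.035, 0.093, 0, 0, 0, 0.007, 1], [0.044, 0.117, 0, 0, 0, 0.009, 1], [0.053, 0.141, 0, 0, 0, 0.011, 1], [0.062, 0.165, 0, 0, 0, 0.013, 1]]
  ]
}}

```text
time: 33.97
tool_pos: [0.5804, 0.1858, 0.1292]
tcp_rot: [0.167, -3.133, 0.001]
wrist_force: [-0.0, 1.2, -4.1]
width: 0.568
```

>>> {"name": "apply_moves", "arguments": {
  "plan": [
    [[0.009, 0.024, 0, 0, 0, 0.001, 1], [0.018, 0.048, 0, 0, 0, 0.002, 1], [0.027, 0.072, 0, 0, 0, 0.003, 1], [0.036, 0.096, 0, 0, 0, 0.004, 1], [0.045, 0.12, 0, 0, 0, 0.005, 1], [0.053, 0.142, 0, 0, 0, 0.006, 1], [0.06, 0.16, 0, 0, 0, 0.008, 1], [0.063, 0.17, 0, 0, 0, 0.008, 1]]
  ]
}}

```text
time: 34.63
tool_pos: [0.4992, 0.3487, 0.1293]
tcp_rot: [0.131, -3.135, 0.002]
wrist_force: [-0.7, 0.6, -4.6]
width: 0.57
```

```bash
python3 - <<'E'
from h import *
s=read_camera("scene")[:,:,::-1];s=read_camera("scene")[:,:,::-1]
cv2.imwrite("pics/s19c.png",cv2.resize(s[110:270,380:530],None,fx=3.6,fy=3.6,interpolation=cv2.INTER_CUBIC))
go(.4918,.3512,.05,.08)
E
```

```text
t 34.73 pos [0.5003 0.3483 0.1298] psi 0.084 w 0.57 F [ 0.5 -0.3 -3.8] q [ 0.57  0.22  1.85  0.    1.07 -1.09]
  shift [0.008  0.0037 0.0798] turn/pi [-0.0003 -0.0008  0.0014] deg 0.3
```

View pics/s19c.png

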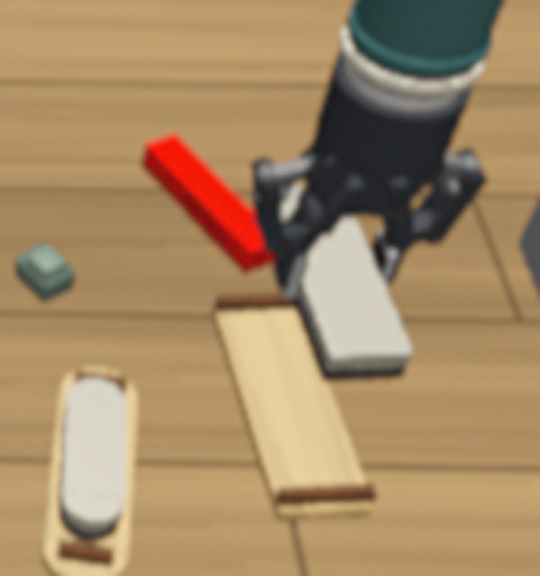

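```bash
python3 - <<'E'
from h import *
S=Cam("scene")
print(S.plane([(380+370/3.6-.4,110+357/3.6-.4)],.153))
E
```

```text
[[0.5770202  0.35130903]]
```

>>> {"name": "apply_moves", "arguments": {
  "plan": [
    [[0.002, 0.001, 0.005, 0, 0, 0, 1], [0.004, 0.002, 0.015, 0, 0, 0.001, 1], [0.007, 0.003, 0.028, 0, 0, 0.001, 1], [0.0075, 0.0035, 0.042, 0, 0, 0.001, 1], [0.0075, 0.0035, 0.055, 0, 0, 0.001, 1], [0.0075, 0.0035, 0.067, 0, 0, 0.001, 1], [0.0075, 0.0035, 0.075, 0, 0, 0.001, 1], [0.0075, 0.0035, 0.08, 0, 0, 0.001, 1]]
  ]
}}

```text
time: 35.4
tool_pos: [0.4936, 0.3491, 0.049]
tcp_rot: [0.122, -3.137, 0.002]
wrist_force: [-0.1, 0.8, -5.2]
width: 0.569
```

```bash
python3 - <<'E'
from h import *
s=read_camera("scene")[:,:,::-1];s=read_camera("scene")[:,:,::-1]
cv2.imwrite("pics/s20c.png",cv2.resize(s[110:270,380:530],None,fx=3.6,fy=3.6,interpolation=cv2.INTER_CUBIC))
go(.4918,.3512,.02,.08)
E
```

```text
t 35.5 pos [0.4938 0.3494 0.0498] psi 0.078 w 0.57 F [-0.5  0.4 -4.5] q [ 0.57  0.31  1.91 -0.    0.93 -1.07]
  shift [0.0018 0.002  0.0298] turn/pi [-0.0004 -0.0007 -0.0006] deg 0.2
```

View pics/s20c.png

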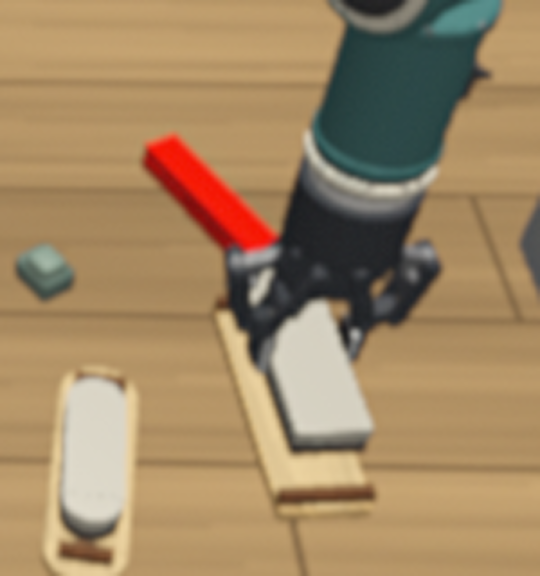

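>>> {"name": "apply_moves", "arguments": {
  "plan": [
    [[0.001, 0.001, 0.006, 0, 0, 0, 1], [0.002, 0.002, 0.012, 0, 0, 0, 1], [0.002, 0.002, 0.018, 0, 0, 0, 1], [0.002, 0.002, 0.024, 0, 0, 0, 1], [0.002, 0.002, 0.029, 0, 0, 0, 1], [0.002, 0.002, 0.032, 0, 0, 0, 1], [0.002, 0.002, 0.032, 0, 0, 0, 1], [0.002, 0.002, 0.032, 0, 0, 0, 1]]
  ]
}}

```text
time: 36.17
tool_pos: [0.4922, 0.3518, 0.019]
tcp_rot: [0.123, -3.139, 0.001]
wrist_force: [-0.5, -0.1, -5.4]
width: 0.567
```

>>> {"name": "apply_moves", "arguments": {
  "plan": [
    [[0, 0, 0.0005, 0, 0, 0, 1], [0, 0, 0.001, 0, 0, 0, 1], [0, 0, 0.0015, 0, 0, 0, 1], [0, 0, 0.002, 0, 0, 0, 1], [0, 0, 0.0025, 0, 0, 0, 1], [0, 0, 0.0025, 0, 0, 0, 1], [0, 0, 0.0025, 0, 0, 0, 1], [0, 0, 0.0025, 0, 0, 0, 1]]
  ]
}}

```text
time: 36.83
tool_pos: [0.4923, 0.3519, 0.0168]
tcp_rot: [0.123, -3.139, 0.0]
wrist_force: [0.2, 0.3, -4.7]
width: 0.568
```

>>> {"name": "apply_moves", "arguments": {
  "plan": [
    [[0, 0, 0.0005, 0, 0, 0, 1], [0, 0, 0.001, 0, 0, 0, 1], [0, 0, 0.0015, 0, 0, 0, 1], [0, 0, 0.0015, 0, 0, 0, 1], [0, 0, 0.0015, 0, 0, 0, 1], [0, 0, 0.0015, 0, 0, 0, 1], [0, 0, 0.0015, 0, 0, 0, 1], [0, 0, 0.0015, 0, 0, 0, 1]]
  ]
}}

```text
time: 37.5
tool_pos: [0.4923, 0.3519, 0.0153]
tcp_rot: [-0.123, 3.139, -0.0]
wrist_force: [-0.3, -0.1, -6.2]
width: 0.566
```

>>> {"name": "apply_moves", "arguments": {
  "plan": [
    [[0, 0, 0.0005, 0, 0, 0, 1], [0, 0, 0.001, 0, 0, 0, 1], [0, 0, 0.001, 0, 0, 0, 1], [0, 0, 0.001, 0, 0, 0, 1], [0, 0, 0.001, 0, 0, 0, 1], [0, 0, 0.001, 0, 0, 0, 1], [0, 0, 0.001, 0, 0, 0, 1], [0, 0, 0.001, 0, 0, 0, 1]]
  ]
}}

```text
time: 38.17
tool_pos: [0.4924, 0.352, 0.0146]
tcp_rot: [-0.123, 3.139, 0.0]
wrist_force: [-1.6, -0.2, -0.2]
width: 0.566
```

>>> {"name": "apply_moves", "arguments": {
  "plan": [
    [[0, 0, 0.0003, 0, 0, 0, 1], [0, 0, 0.0005, 0, 0, 0, 1], [0, 0, 0.0006, 0, 0, 0, 1], [0, 0, 0.0006, 0, 0, 0, 1], [0, 0, 0.0006, 0, 0, 0, 1], [0, 0, 0.0006, 0, 0, 0, 1], [0, 0, 0.0006, 0, 0, 0, 1], [0, 0, 0.0006, 0, 0, 0, 1]]
  ]
}}

```text
time: 38.83
tool_pos: [0.4924, 0.352, 0.0146]
tcp_rot: [-0.123, 3.139, 0.0]
wrist_force: [-3.9, -2.7, 5.9]
width: 0.566
```

>>> {"name": "apply_moves", "arguments": {
  "plan": [
    [[0, 0, 0, 0, 0, 0, -0.1], [0, 0, 0, 0, 0, 0, -0.3], [0, 0, 0, 0, 0, 0, -0.5], [0, 0, 0, 0, 0, 0, -0.6], [0, 0, 0, 0, 0, 0, -0.74], [0, 0, 0, 0, 0, 0, -0.74], [0, 0, 0, 0, 0, 0, -0.74], [0, 0, 0, 0, 0, 0, -0.74]]
  ]
}}

```text
time: 39.5
tool_pos: [0.4924, 0.3519, 0.0136]
tcp_rot: [-0.123, 3.139, 0.0]
wrist_force: [-0.1, -0.7, -0.1]
width: 0.873
```

>>> {"name": "apply_moves", "arguments": {
  "plan": [
    [[0, 0, -0.01, 0, 0, 0, -0.9], [0, 0, -0.03, 0, 0, 0, -0.9], [0, 0, -0.055, 0, 0, 0, -0.9], [0, 0, -0.085, 0, 0, 0, -0.9], [0, 0, -0.115, 0, 0, 0, -0.9], [0, 0, -0.135, 0, 0, 0, -0.9], [0, 0, -0.145, 0, 0, 0, -0.9], [0, 0, -0.15, 0, 0, 0, -0.9]]
  ]
}}

```text
time: 40.17
tool_pos: [0.4935, 0.3527, 0.1667]
tcp_rot: [-0.123, 3.135, 0.004]
wrist_force: [0.1, 0.1, 0.8]
width: 0.948
```

```bash
python3 - <<'E'
from h import *
s=read_camera("scene")[:,:,::-1];t=read_camera("top")[:,:,::-1]
cv2.imwrite("pics/s21.png",s);cv2.imwrite("pics/t21.png",t)
cv2.imwrite("pics/s21c.png",cv2.resize(s[160:320,260:510],None,fx=3.2,fy=3.2,interpolation=cv2.INTER_CUBIC))
go(.683,-.0605,.12,.15)
E
```

```text
t 40.27 pos [0.4925 0.352  0.1643] psi 0.078 w 0.949 F [0.3 0.  0.8] q [ 0.58  0.18  1.83 -0.    1.13 -1.07]
  shift [-0.1575 -0.4262  0.0442] turn/pi [ 0.0002  0.0003 -0.0228] deg 4.1
```

View pics/s21c.png

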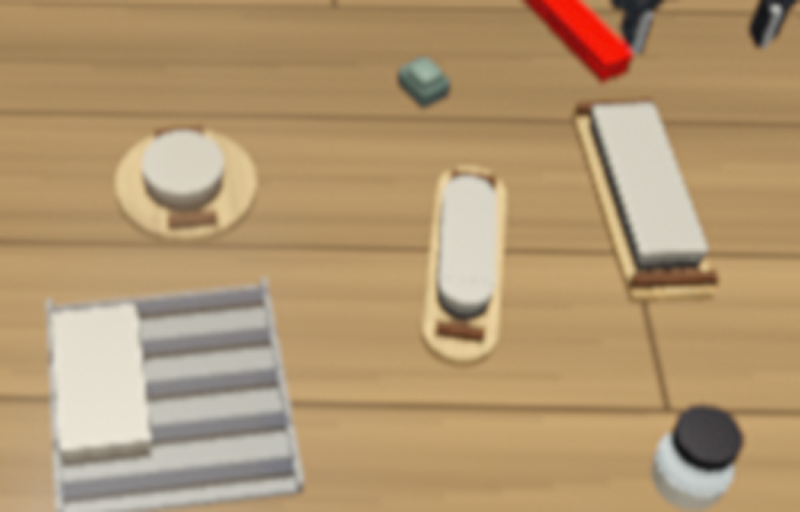

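```bash
python3 - <<'E'
from h import *
S=Cam("scene")
k=S.plane(np.array([(591,106),(653,102),(706,247),(641,258)])/3.2+[260,160]-.4,.037); print(k.round(4),k.mean(0)); d=k[2]+k[3]-k[0]-k[1]; print(np.arctan2(d[1],d[0]))
E
```

```text
[[0.4196 0.3174]
 [0.4139 0.3686]
 [0.5625 0.3795]
 [0.5738 0.3296]] [0.49245681 0.34877055]
0.07597319735525244
```

>>> {"name": "apply_moves", "arguments": {
  "plan": [
    [[-0.008, -0.02, 0, 0, 0, 0, -1], [-0.018, -0.05, 0, 0, 0, -0.002, -1], [-0.029, -0.08, 0, 0, 0, -0.005, -1], [-0.04, -0.11, 0, 0, 0, -0.008, -1], [-0.051, -0.14, 0, 0, 0, -0.01, -1], [-0.062, -0.17, 0, 0, 0, -0.012, -1], [-0.073, -0.2, 0, 0, 0, -0.014, -1], [-0.084, -0.23, 0, 0, 0, -0.016, -1]]
  ]
}}

```text
time: 40.93
tool_pos: [0.5929, 0.1274, 0.1609]
tcp_rot: [0.202, -3.131, 0.001]
wrist_force: [0.4, 0.3, 0.3]
width: 1.005
```

>>> {"name": "apply_moves", "arguments": {
  "plan": [
    [[-0.01, -0.028, 0, 0, 0, -0.002, -1], [-0.02, -0.056, 0, 0, 0, -0.004, -1], [-0.031, -0.085, 0, 0, 0, -0.006, -1], [-0.042, -0.115, 0, 0, 0, -0.007, -1], [-0.053, -0.145, 0, 0, 0, -0.007, -1], [-0.062, -0.17, 0.01, 0, 0, -0.007, -1], [-0.069, -0.188, 0.02, 0, 0, -0.007, -1], [-0.072, -0.196, 0.03, 0, 0, -0.007, -1]]
  ]
}}

```text
time: 41.6
tool_pos: [0.6903, -0.0586, 0.1306]
tcp_rot: [0.233, -3.13, 0.0]
wrist_force: [-0.1, 0.9, 0.4]
width: 0.999
```

```bash
python3 - <<'E'
from h import *
s=read_camera("scene")[:,:,::-1]
go(.683,-.0605,.08,.15)
E
```

```text
t 41.65 pos [ 0.6889 -0.0586  0.1279] psi 0.148 w 1.0 F [ 1.1 -0.6 -2. ] q [-0.12  0.37  1.66 -0.    1.12 -1.84]
  shift [ 0.0058 -0.0011  0.0479] turn/pi [ 0.0003 -0.0021 -0.0005] deg 0.4
```

Long stone is placed: measured (0.4925, 0.3488), yaw 0.076, against the holder at (0.4918, 0.3512), yaw 0.08. Next is the block.

>>> {"name": "apply_moves", "arguments": {
  "plan": [
    [[0.002, 0, 0.005, 0, 0, 0, -1], [0.004, 0, 0.015, 0, 0, 0, -1], [0.005, -0.001, 0.028, 0, 0, 0, -1], [0.005, -0.001, 0.04, 0, 0, 0, -1], [0.005, -0.001, 0.047, 0, 0, 0, -1], [0.005, -0.001, 0.05, 0, 0, 0, -1], [0.005, -0.001, 0.05, 0, 0, 0, -1], [0.005, -0.001, 0.05, 0, 0, 0, -1]]
  ]
}}

```text
time: 42.32
tool_pos: [0.686, -0.0574, 0.0837]
tcp_rot: [-0.237, 3.133, -0.0]
wrist_force: [1.2, -1.0, -0.4]
width: 0.997
```

```bash
python3 - <<'E'
from h import *
s=read_camera("scene")[:,:,::-1]
cv2.imwrite("pics/s22c.png",cv2.resize(s[180:325,230:370],None,fx=4,fy=4,interpolation=cv2.INTER_CUBIC))
go(.683,-.0605,.015,.15)
E
```

```text
t 42.37 pos [ 0.6864 -0.0575  0.0843] psi 0.151 w 0.997 F [0.4 0.4 0.3] q [-0.12  0.41  1.7   0.    1.03 -1.84]
  shift [ 0.0039 -0.0024  0.0693] turn/pi [-0.0001  0.0003  0.0003] deg 0.1
```

View pics/s22c.png

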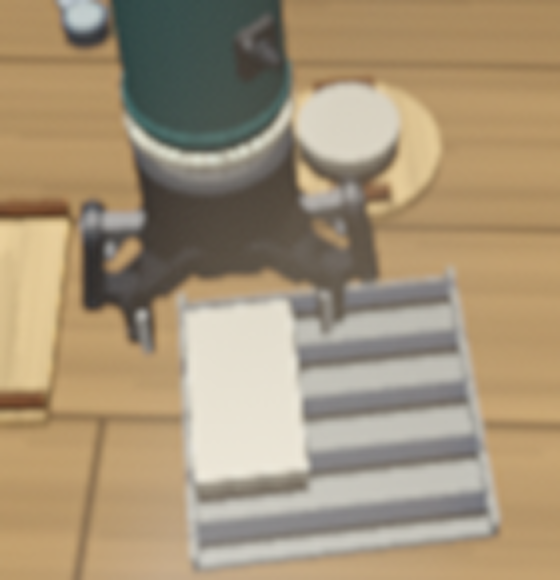

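>>> {"name": "apply_moves", "arguments": {
  "plan": [
    [[0.002, -0.001, 0.01, 0, 0, 0, -1], [0.0035, -0.0025, 0.02, 0, 0, 0, -1], [0.0035, -0.0025, 0.032, 0, 0, 0, -1], [0.0035, -0.0025, 0.045, 0, 0, 0, -1], [0.0035, -0.0025, 0.056, 0, 0, 0, -1], [0.0035, -0.0025, 0.063, 0, 0, 0, -1], [0.0035, -0.0025, 0.067, 0, 0, 0, -1], [0.0035, -0.0025, 0.067, 0, 0, 0, -1]]
  ]
}}

```text
time: 43.03
tool_pos: [0.6816, -0.0606, 0.0147]
tcp_rot: [0.236, -3.13, -0.001]
wrist_force: [-0.7, 0.3, 0.9]
width: 1.002
```

>>> {"name": "apply_moves", "arguments": {
  "plan": [
    [[0, 0, 0.001, 0, 0, 0, -0.7], [0, 0, 0.001, 0, 0, 0, -0.6], [0, 0, 0.001, 0, 0, 0, -0.5], [0, 0, 0.001, 0, 0, 0, -0.4], [0, 0, 0.001, 0, 0, 0, -0.35], [0, 0, 0.001, 0, 0, 0, -0.2], [0, 0, 0.001, 0, 0, 0, 1], [0, 0, 0.001, 0, 0, 0, 1]]
  ],
  "force": 70
}}

```text
time: 43.7
tool_pos: [0.6837, -0.0604, 0.0172]
tcp_rot: [-0.236, 3.131, 0.0]
wrist_force: [-0.9, 3.2, 6.0]
width: 0.687
```

>>> {"name": "apply_moves", "arguments": {
  "plan": [
    [[0, 0, 0, 0, 0, 0, 1], [0, 0, 0, 0, 0, 0, 1], [0, 0, 0, 0, 0, 0, 1], [0, 0, 0, 0, 0, 0, 1], [0, 0, -0.002, 0, 0, 0, 1], [0, 0, -0.005, 0, 0, 0, 1], [0, 0, -0.01, 0, 0, 0, 1], [0, 0, -0.015, 0, 0, 0, 1]]
  ]
}}

```text
time: 44.37
tool_pos: [0.6817, -0.0608, 0.0298]
tcp_rot: [0.236, -3.13, -0.0]
wrist_force: [0.5, -0.1, -5.0]
width: 0.684
```

>>> {"name": "apply_moves", "arguments": {
  "plan": [
    [[0, 0, -0.008, 0, 0, 0, 1], [0, 0, -0.02, 0, 0, 0, 1], [0, 0, -0.035, 0, 0, 0, 1], [0, 0, -0.055, 0, 0, 0, 1], [0, 0, -0.075, 0, 0, 0, 1], [0, 0, -0.09, 0, 0, 0, 1], [0, 0, -0.1, 0, 0, 0, 1], [0, 0, -0.1, 0, 0, 0, 1]]
  ]
}}

```text
time: 45.03
tool_pos: [0.6852, -0.061, 0.1353]
tcp_rot: [-0.236, 3.126, -0.002]
wrist_force: [0.7, -0.5, -3.0]
width: 0.684
```

```bash
python3 - <<'E'
from h import *
s=read_camera("scene")[:,:,::-1]
cv2.imwrite("pics/s23c.png",cv2.resize(s[160:325,190:370],None,fx=3.6,fy=3.6,interpolation=cv2.INTER_CUBIC))
go(.6155,-.215,.115,.062)
E
```

```text
t 45.08 pos [ 0.6842 -0.0609  0.1331] psi 0.151 w 0.687 F [-0.2  0.4 -4.9] q [-0.12  0.35  1.67 -0.    1.11 -1.85]
  shift [ 0.0911 -0.1421  0.0179] turn/pi [-0.0003  0.0013  0.0282] deg 5.1
```

View pics/s23c.png

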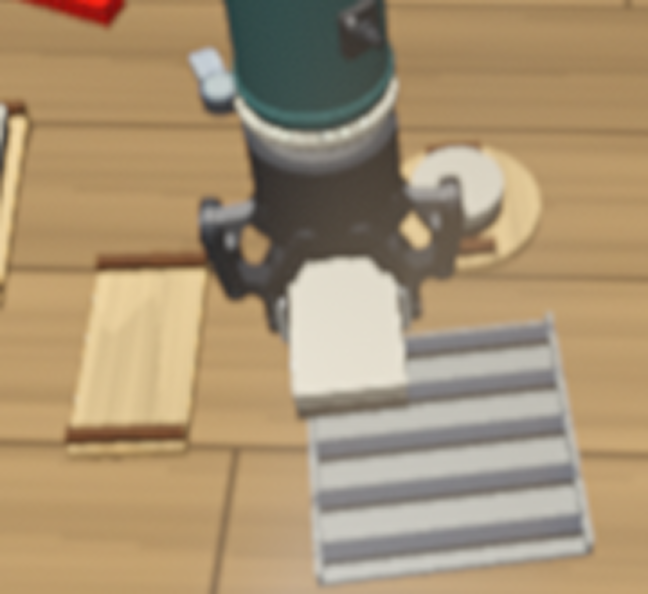

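>>> {"name": "apply_moves", "arguments": {
  "plan": [
    [[0.004, -0.006, 0, 0, 0, 0.001, 1], [0.014, -0.022, 0, 0, 0, 0.004, 1], [0.028, -0.044, 0, 0, 0, 0.009, 1], [0.044, -0.069, 0, 0, 0, 0.015, 1], [0.06, -0.094, 0.003, 0, 0, 0.02, 1], [0.075, -0.118, 0.007, 0, 0, 0.024, 1], [0.084, -0.132, 0.01, 0, 0, 0.028, 1], [0.087, -0.138, 0.015, 0, 0, 0.028, 1]]
  ]
}}

```text
time: 45.75
tool_pos: [0.6147, -0.2127, 0.1137]
tcp_rot: [0.094, -3.137, -0.0]
wrist_force: [0.3, 0.0, -5.2]
width: 0.684
```

```bash
python3 - <<'E'
from h import *
s=read_camera("scene")[:,:,::-1];s=read_camera("scene")[:,:,::-1]
cv2.imwrite("pics/s24c.png",cv2.resize(s[160:310,160:310],None,fx=3.8,fy=3.8,interpolation=cv2.INTER_CUBIC))
go(.6155,-.215,.06,.062)
E
```

```text
t 45.85 pos [ 0.6151 -0.2109  0.1129] psi 0.061 w 0.685 F [-0.7  1.  -4.8] q [-0.37  0.31  1.77 -0.    1.06 -2.  ]
  shift [-0.0004 -0.0042  0.0529] turn/pi [ 0.0006 -0.0014 -0.0004] deg 0.3
```

View pics/s24c.png

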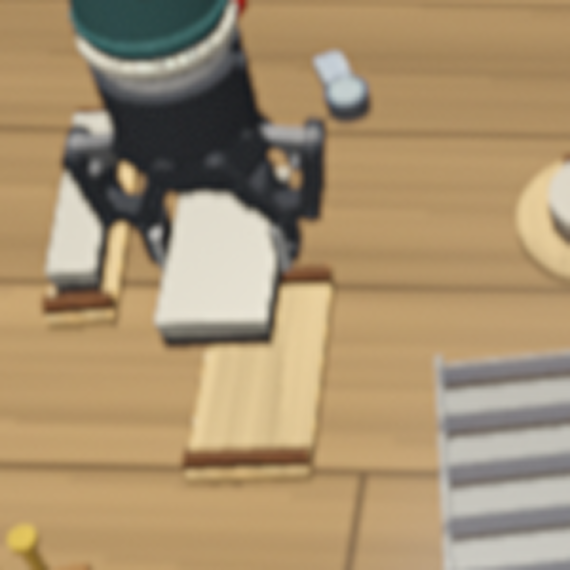

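```bash
python3 - <<'E'
from h import *
S=Cam("scene")
print(S.plane([(160+214/3.8-.4,160+326/3.8-.4)],.137))
E
```

```text
[[ 0.67505076 -0.20748252]]
```

>>> {"name": "apply_moves", "arguments": {
  "plan": [
    [[0, -0.002, 0.008, 0, 0, 0, 1], [0, -0.0035, 0.018, 0, 0, 0, 1], [0, -0.0035, 0.03, 0, 0, 0, 1], [0, -0.0035, 0.045, 0, 0, 0, 1], [0, -0.0035, 0.06, 0, 0, 0, 1], [0, -0.0035, 0.07, 0, 0, 0, 1], [0, -0.0035, 0.074, 0, 0, 0, 1], [0, -0.0035, 0.075, 0, 0, 0, 1]]
  ]
}}

```text
time: 46.52
tool_pos: [0.6166, -0.2126, 0.0386]
tcp_rot: [0.1, -3.137, -0.002]
wrist_force: [-0.1, -0.8, -4.1]
width: 0.682
```

```bash
python3 - <<'E'
from h import *
s=read_camera("scene")[:,:,::-1];s=read_camera("scene")[:,:,::-1]
cv2.imwrite("pics/s25c.png",cv2.resize(s[160:310,160:310],None,fx=3.8,fy=3.8,interpolation=cv2.INTER_CUBIC))
go(.6155,-.215,.014,.062)
E
```

```text
t 46.62 pos [ 0.618  -0.2134  0.0406] psi 0.063 w 0.686 F [-0.4  0.2 -3.5] q [-0.37  0.4   1.81  0.    0.94 -2.  ]
  shift [ 0.0026 -0.0015  0.0266] turn/pi [ 0.     -0.      0.0004] deg 0.1
```

View pics/s25c.png

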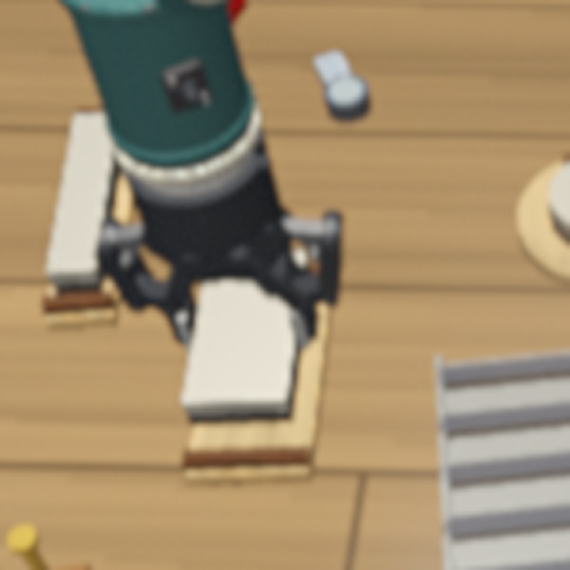

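>>> {"name": "apply_moves", "arguments": {
  "plan": [
    [[0.002, -0.001, 0.004, 0, 0, 0, 1], [0.004, -0.0015, 0.008, 0, 0, 0, 1], [0.004, -0.0015, 0.012, 0, 0, 0, 1], [0.004, -0.0015, 0.016, 0, 0, 0, 1], [0.004, -0.0015, 0.02, 0, 0, 0, 1], [0.004, -0.0015, 0.022, 0, 0, 0, 1], [0.004, -0.0015, 0.022, 0, 0, 0, 1], [0.004, -0.0015, 0.022, 0, 0, 0, 1]]
  ]
}}

```text
time: 47.28
tool_pos: [0.6137, -0.2154, 0.0184]
tcp_rot: [0.099, -3.14, -0.0]
wrist_force: [-0.2, -0.4, -3.1]
width: 0.681
```

>>> {"name": "apply_moves", "arguments": {
  "plan": [
    [[0, 0, 0.0005, 0, 0, 0, 1], [0, 0, 0.001, 0, 0, 0, 1], [0, 0, 0.0015, 0, 0, 0, 1], [0, 0, 0.002, 0, 0, 0, 1], [0, 0, 0.002, 0, 0, 0, 1], [0, 0, 0.002, 0, 0, 0, 1], [0, 0, 0.002, 0, 0, 0, 1], [0, 0, 0.002, 0, 0, 0, 1]]
  ]
}}

```text
time: 47.95
tool_pos: [0.6139, -0.2154, 0.0168]
tcp_rot: [-0.099, 3.14, -0.0]
wrist_force: [-0.8, 0.4, -3.5]
width: 0.686
```

>>> {"name": "apply_moves", "arguments": {
  "plan": [
    [[0, 0, 0.0005, 0, 0, 0, 1], [0, 0, 0.001, 0, 0, 0, 1], [0, 0, 0.0015, 0, 0, 0, 1], [0, 0, 0.002, 0, 0, 0, 1], [0, 0, 0.002, 0, 0, 0, 1], [0, 0, 0.002, 0, 0, 0, 1], [0, 0, 0.002, 0, 0, 0, 1], [0, 0, 0.002, 0, 0, 0, 1]]
  ]
}}

```text
time: 48.62
tool_pos: [0.6138, -0.2154, 0.0147]
tcp_rot: [-0.099, 3.14, -0.0]
wrist_force: [-0.8, -0.5, -3.8]
width: 0.684
```

>>> {"name": "apply_moves", "arguments": {
  "plan": [
    [[0, 0, 0.0005, 0, 0, 0, 1], [0, 0, 0.001, 0, 0, 0, 1], [0, 0, 0.001, 0, 0, 0, 1], [0, 0, 0.001, 0, 0, 0, 1], [0, 0, 0.001, 0, 0, 0, 1], [0, 0, 0.001, 0, 0, 0, 1], [0, 0, 0.001, 0, 0, 0, 1], [0, 0, 0.001, 0, 0, 0, 1]]
  ]
}}

```text
time: 49.28
tool_pos: [0.614, -0.2155, 0.0142]
tcp_rot: [-0.099, 3.14, -0.0]
wrist_force: [-2.7, 1.4, 3.6]
width: 0.689
```

Contact. Release, retreat and check.

>>> {"name": "apply_moves", "arguments": {
  "plan": [
    [[0, 0, 0, 0, 0, 0, -0.3], [0, 0, 0, 0, 0, 0, -0.5], [0, 0, 0, 0, 0, 0, -0.6], [0, 0, 0, 0, 0, 0, -0.8], [0, 0, 0, 0, 0, 0, -1], [0, 0, 0, 0, 0, 0, -1], [0, 0, 0, 0, 0, 0, -1], [0, 0, 0, 0, 0, 0, -1]]
  ]
}}

```text
time: 49.95
tool_pos: [0.6139, -0.2154, 0.0136]
tcp_rot: [-0.099, 3.14, -0.0]
wrist_force: [0.4, 0.3, -0.1]
width: 1.0
```

>>> {"name": "apply_moves", "arguments": {
  "plan": [
    [[0, 0, -0.01, 0, 0, 0, -1], [0, 0, -0.03, 0, 0, 0, -1], [0, 0, -0.055, 0, 0, 0, -1], [0, 0, -0.085, 0, 0, 0, -1], [0, 0, -0.115, 0, 0, 0, -1], [0, 0, -0.145, 0, 0, 0, -1], [0, 0, -0.175, 0, 0, 0, -1], [0, 0, -0.2, 0, 0, 0, -1]]
  ]
}}

```text
time: 50.62
tool_pos: [0.6143, -0.2156, 0.2174]
tcp_rot: [-0.099, 3.137, -0.002]
wrist_force: [1.1, -0.7, -0.4]
width: 1.001
```

```bash
python3 - <<'E'
from h import *
s=read_camera("scene")[:,:,::-1]
cv2.imwrite("pics/s26.png",s)
cv2.imwrite("pics/s26c.png",cv2.resize(s[180:300,150:270],None,fx=4.8,fy=4.8,interpolation=cv2.INTER_CUBIC))
go(.55,.05,.3,.062)
E
```

```text
t 50.67 pos [ 0.6172 -0.2167  0.2236] psi 0.063 w 1.002 F [ 1.9 -1.2  4.9] q [-0.38  0.22  1.67 -0.    1.24 -2.01]
  shift [ 0.0495  0.27   -0.0783] turn/pi [-0.0016  0.0034  0.0003] deg 0.7
```

View pics/s26c.png

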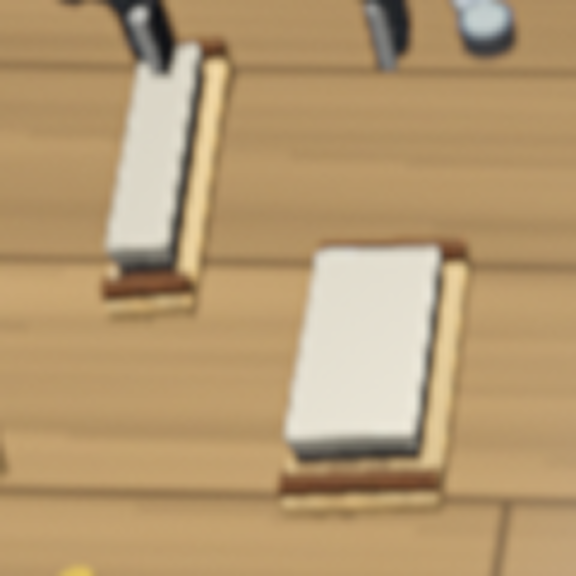

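```bash
python3 - <<'E'
from h import *
S=Cam("scene")
k=S.plane(np.array([(318,250),(440,248),(417,435),(287,440)])/4.8+[150,180]-.4,.037); print(k.round(4),k.mean(0)); d=k[2]+k[3]-k[0]-k[1]; print(np.arctan2(d[1],d[0]),np.linalg.norm(d)/2)
t=read_camera("top")[:,:,::-1];cv2.imwrite("pics/t26.png",t)
cv2.imwrite("pics/t26c.png",cv2.resize(t[110:250,160:420],None,fx=3,fy=3,interpolation=cv2.INTER_CUBIC))
E
```

```text
[[ 0.5611 -0.251 ]
 [ 0.5585 -0.1901]
 [ 0.6688 -0.1826]
 [ 0.6729 -0.2424]] [ 0.61529876 -0.21652582]
0.07221690476762317 0.11135319629695654
```

View pics/t26c.png

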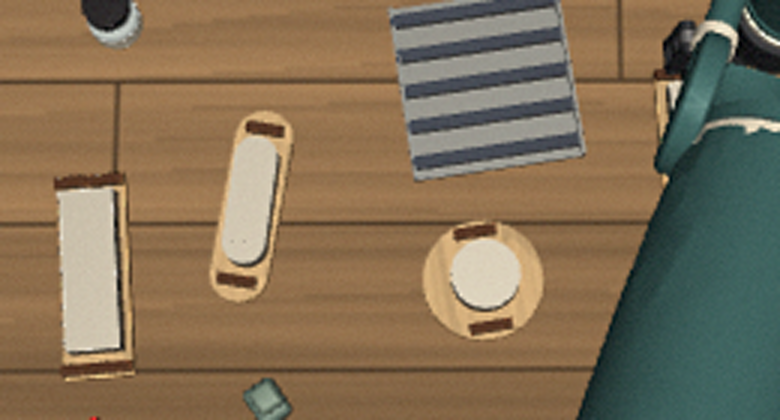

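>>> {"name": "apply_moves", "arguments": {
  "plan": [
    [[0, 0.03, -0.01, 0, 0, 0, -1], [0, 0.07, -0.02, 0, 0, 0, -1], [0, 0.11, -0.03, 0, 0, 0, -1], [0, 0.15, -0.03, 0, 0, 0, -1], [0, 0.19, -0.03, 0, 0, 0, -1], [0, 0.23, -0.03, 0, 0, 0, -1], [0, 0.26, -0.03, 0, 0, 0, -1], [0, 0.28, -0.03, 0, 0, 0, -1]]
  ]
}}

```text
time: 51.38
tool_pos: [0.5951, 0.0672, 0.2433]
tcp_rot: [0.102, -3.139, -0.002]
wrist_force: [0.6, 0.1, -0.0]
width: 0.999
```

>>> {"name": "apply_moves", "arguments": {
  "plan": [
    [[0, 0.02, 0, 0, 0, 0, -1], [0, 0.05, 0, 0, 0, 0, -1], [0, 0.08, 0, 0, 0, 0, -1], [0, 0.1, 0, 0, 0, 0, -1], [0, 0.115, 0, 0, 0, 0, -1], [0, 0.12, 0, 0, 0, 0, -1], [0, 0.12, 0, 0, 0, 0, -1], [0, 0.12, 0, 0, 0, 0, -1]]
  ]
}}

```text
time: 52.05
tool_pos: [0.5886, 0.1831, 0.2434]
tcp_rot: [0.099, -3.14, 0.001]
wrist_force: [-0.4, -0.2, 0.7]
width: 1.0
```

```bash
python3 - <<'E'
from h import *
t=read_camera("top")[:,:,::-1];cv2.imwrite("pics/t27.png",t)
s=read_camera("scene")[:,:,::-1];cv2.imwrite("pics/s27.png",s)
cv2.imwrite("pics/t27c.png",cv2.resize(t[110:250,260:480],None,fx=3.5,fy=3.5,interpolation=cv2.INTER_CUBIC))
go(.5,.3,.2,0)
E
```

```text
t 52.15 pos [0.5888 0.1826 0.2436] psi 0.062 w 0.998 F [0.3 0.2 0.3] q [ 0.26  0.15  1.72 -0.    1.27 -1.37]
  shift [0.0814 0.1227 0.0435] turn/pi [-0.0002 -0.0001  0.0196] deg 3.5
```

View pics/t27c.png

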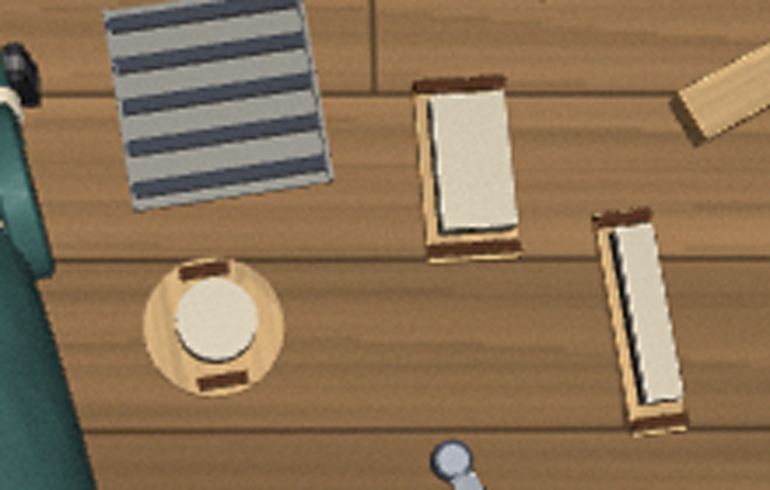

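View pics/s27.png

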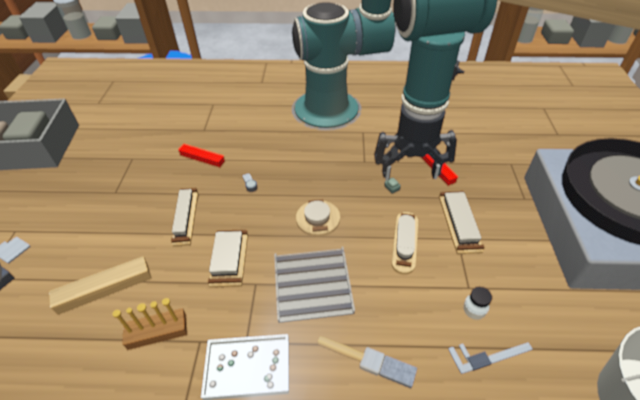

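```bash
python3 - <<'E'
from h import *
T=Cam("top")
H={'long':(.4918,.3512,.08,'t26'),'oval':(.5574,.206,-.16,'t26'),'round':(.4868,-.009,.165,'t26'),'block':(.6155,-.215,.062,'t27'),'stick':(.4896,-.3502,.139,'t27')}
for n,(x,y,a,p) in H.items():
    im=cv2.imread(f'pics/{p}.png'); hs=cv2.cvtColor(im,cv2.COLOR_BGR2HSV)
    m=((hs[:,:,1]<55)&(hs[:,:,2]>150)).astype(np.uint8)
    c=T.proj([[x,y,.037]])[0]
    cs=cv2.findContours(m,cv2.RETR_EXTERNAL,cv2.CHAIN_APPROX_NONE)[0]
    b=max((q for q in cs if np.linalg.norm(q.reshape(-1,2).mean(0)-c)<15),key=cv2.contourArea)
    P=T.plane(b.reshape(-1,2),.037).astype(np.float32)
    r=cv2.minAreaRect(P*1000); bx=cv2.boxPoints(r); e=[bx[1]-bx[0],bx[2]-bx[1]]; l=max(e,key=np.linalg.norm); ya=np.arctan2(l[1],l[0]); ya=(ya+np.pi/2)%np.pi-np.pi/2
    d=np.array(r[0])/1000-[x,y]; print(n,'size',np.round(r[1],0),'along',round(1000*(d[0]*np.cos(a)+d[1]*np.sin(a)),1),'across',round(1000*(-d[0]*np.sin(a)+d[1]*np.cos(a)),1),'dyaw',round(ya-a,3))
E
```

```text
long size [148.  50.] along 1.5 across -0.2 dyaw -0.003
oval size [ 39. 117.] along -0.0 across -0.3 dyaw 0.037
round size [60. 61.] along 0.1 across -2.1 dyaw -0.952
block size [109.  59.] along -0.1 across -1.5 dyaw 0.007
stick size [139.  29.] along 2.3 across -1.3 dyaw -0.009
```

All five stones are within 2.5 mm along and across, and lined up within 0.04 rad. The gripper is clear of everything, so I'm handing in.

```bash
python3 -c "
from workcell import bot
print(bot.finish_job())"
```

```text
the job is handed in; nothing more can be done
None
```

I took the stack down from the top in the order round, stick, oval, long, block. Each stone went into its own holder and was lowered until the wrist force showed contact before I let go. I handed the job in about 52 s into the 141 s limit; the system gave no verdict.

In the last top-camera check, every stone was within about 2.5 mm of its holder's centre along and across. The four long stones were lined up within 0.04 rad. I did not measure tilt, but no stone looked tilted in the pictures. The gripper was open, well clear and touching nothing, and I never touched the red look-alikes.

- **Stick and disc, scene camera against top camera:** the scene camera put the stick about 4 mm along from its holder's centre and the disc about 2 mm along. The top camera gave 2.3 mm and 0.1 mm.
- **Held stones:** end points measured while a stone was held differed by up to 5 mm from where they should have been. I moved the block back about 1.5 mm for this before setting it down.

All of these are well inside the 12 mm tolerance.

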